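Clear the bench and fit the right hub flange

ROBOT

A 6-joint arm with a two-finger parallel gripper is mounted at the origin on the work surface. World frame = base frame: x ahead of the robot, y to its left, z up, the work surface at z = 0. Lengths are in m, angles in rad, forces in N, time in s.
With the tool pointing down it reaches from about 0.35 to 0.8 m from the base axis. Payload 7.3 kg.
Tool frame: the origin (TCP) lies midway between the tips of the shut fingers; the grasp point (between the pads) lies behind it (manip.grasp_offset is the x of the grasp point in the tool frame, in m); x points along the fingers, y is the direction in which the jaws open and shut, and the axes are right-handed (so a half turn about x gives the same grasp; the last joint's range is limited). The gripper opens to 85 mm and grips with 20 to 120 N. Pads are 22 mm wide; open, the fingers measure 114 mm over their backs; the gripper's body (76 mm by 85 mm) begins 54 mm behind the grasp point. The pads swing forward as they close: fully open they stand 13 mm farther back than shut.
Start: joints at [0.974, 0.342, 1.524, -0, 1.275, -0.146], TCP at [0.229, 0.473, 0.209] pointing down, gripper open.
Joint ranges: [-2.53, 2.53], [-0.77, 2.02], [0.04, 2.7], [-1, 4.14], [0.28, 2.66], [-3.11, 3.11]. Speed limits (rad/s): [2.57, 2.57, 3.14, 3.14, 3.14, 3.14].

INTERFACE

Orientations are given as a unit quaternion [x, y, z, w].
In Python, from station import manip gives the robot as it stands.
- The arm moves only by the tool drive_tool, never from a script. Its argument "series" is a list of rows, each a list of 7 numbers: the shift along the tool's x, y, z in cm, then the turn, a rotation vector about the tool's x, y, z in degrees, then the finger opening in cm, from 0 to 8.54. A call has 1 to 12 rows; each row is the pose to reach, as a shift and turn from the pose commanded when the call began, along the tool's axes at that moment; what a row does not reach only later rows make up. A row lasts 1/8 s, in which the tool goes at most 62.5 mm and 10.7 degrees, less where a joint would pass 70% of its speed; a pose out of reach is approached as far as the arm can. A call with a gripper value outside its range is refused whole. The fingers move at their own pace and stop on an object; "newtons" is the grip in N (left out, the last holds). Time passes only in rows, so rows that repeat a pose let the fingers close. It gives the time, the measured TCP pose, the force and the opening at its end, in the units of the state.
- manip.get_obs(): the state, without advancing time (a new reading comes with each control period).
- manip.get_image(name): name is "scene" or "side" or "wrist"; returns the picture (480x640x3 uint8, red, green, blue); there is no depth.
- manip.camera_params(name): a dict with "mtx" (3x3 intrinsics, pixels), "world_from_camera" (4x4, takes a point from camera to world coordinates); the wrist camera has in their place "tool_from_camera" (4x4, takes a point from camera to tool coordinates, whose origin is the TCP and whose axes are the tool frame's). Camera axes: x right, y down, z forward; pixel columns grow to the right and rows downward; lengths in m; the calibration is good to about 2 mm. The wrist camera is an equidistant fisheye: a pixel r from the principal point sees the ray r / f radians off the axis. A picture is of the moment at which its call begins: read the wrist's pose just before it. camera_params takes no time and is no camera call.
- manip.close_job(): hands the job in, once; it reports no verdict.
Trained networks look in the newest picture that a camera, given by its name, has taken for a name from the list of things; names that differ only in an ending like _2 or _b are one class to them, and where a whole thing is asked for, a point or a joint stands for the part that bears it (a point fixed in the world has none). Each returns a list of dicts, best first, with "score" (0 to 1); they miss things now and then, are a little off and sometimes report something else, mostly with a low value. They report only what shows in the picture. A call takes as long as a camera call. They do not tell look-alikes from the thing itself.
- manip.boxes_of(camera, thing): "bbox" ([left, top, right, bottom] in pixels, round what is visible of it).
- manip.mark_of(camera, thing): "xy" ([column, row] in pixels: a listed point, or the origin of a listed thing).
The state is a dict: "t": time; "qpos": joint angles; "joint_vel": joint speeds; "tau": joint torques, N m; "ee_pos": TCP position; "tool_rot": TCP orientation; "wrist_force": force on the tool from outside, world axes, zero at the start; "ft_torque": the same for the moment, N m; "grip_width": opening from 0.0 (shut) to 1.0 (fully open).
Only numpy, scipy, OpenCV 4.12 (cv2) and the standard library are available. Lean on these libraries where they do the work, as an engineer would, in place of code of your own. Each camera call takes 0.05 s, during which the arm holds its last target.

TASK

Set up the feeder station and clear its bench: fit the hub flange whose bolt holes match the four-stud plate over the studs, hub up and flat against the plate, and lay the other flange, hub up, flat in the square tray. Put the piece of aluminium profile flat in the long tray and stand the levelling foot upright in the round tray. Leave the jar and the wrench where they are.

Things in the scene. Friction and masses are not known exactly. Their poses are not given: they have to be found in the camera images.
- flange_4: Loose bright metal hub flange with FOUR bolt holes: square base 72 x 72 mm, 10 mm thick, with a plain round hub (28 mm diameter, from 10 to 45 mm height) standing on its centre; 0.22 to 0.4 kg. Four round 12 mm holes through the base at x, y = +-24 mm (one near each corner). Origin: centre of the underside; z up along the hub; x and y parallel to the sides of the base. Best gripped by the hub, with the fingers closing along x or y so that they stay between the holes.
- flange_3: Loose bright metal hub flange with THREE bolt holes, otherwise the same as flange_4 (base 72 x 72 x 10 mm, hub 28 mm diameter up to 45 mm height). Holes at (-24, -24), (24, -24) and (0, 24) mm; it does not fit the studs. Origin: centre of the underside; z up along the hub; x and y parallel to the sides.
- foot: Loose levelling foot of a machine, standing upright: black rubber pad 52 mm diameter and 12 mm thick, a steel cone above it, a round nut (22 mm diameter, 24 to 32 mm height), then a steel threaded rod 12 mm diameter from 32 to 80 mm height, by which it is gripped; 0.12 to 0.21 kg. Origin: centre of the underside; z up along the rod.
- profile: Loose short piece of bare aluminium T-slot profile lying flat: 30 mm (x) by 80 mm (y, its length) by 30 mm high; 0.09 to 0.16 kg. Origin: centre of the underside; y along its length, z up. Grip it across its 30 mm width.
- stud_plate: Fixed dark steel plate 110 x 110 mm, 12 mm thick, with four upright bright metal studs at x, y = +-24 mm (a 48 mm square about its centre). Studs are 7 mm diameter with tapered tips and rise 18 mm above the plate (to 30 mm above the bench); a fitted flange has 2.5 mm play round each stud and may sit in any of the four quarter turns. Origin: centre of the underside; z up; x and y parallel to its sides.
- square_tray: Fixed white plastic open square tray, 114 x 114 mm outside, 106 x 106 mm inside, floor 4 mm thick, walls 4 mm thick, rim 20 mm above the bench; for the flange that is not fitted. Origin: centre of the underside; z up; x and y parallel to its sides.
- long_tray: Fixed white plastic open oblong tray, outside 78 mm (x) by 128 mm (y), inside 70 by 120 mm, floor and walls 4 mm thick, rim only 12 mm above the bench; for the profile. Origin: centre of the underside; y along its length, z up.
- round_tray: Fixed white plastic open round tray, 96 mm outer and 88 mm inner diameter, floor and wall 4 mm thick, rim 20 mm above the bench; for the levelling foot. Origin: centre of the underside; z up.
- jar: Small closed jar of 42 mm diameter and 55 mm height standing among the work; not part of the job. Origin: centre of the underside; z up.
- wrench: Wrench about 170 mm long lying on the far side of the bench; not part of the job. Origin: underside, near its middle; x along its length.
Mind the look-alikes: they are no part of the job. Leave any red or turquoise look-alike of the flange_3 alone. What is shaped like the foot but yellow is not meant.

How it is judged:
By the outcome, as a careful person would: the job done as asked, in the order asked, and still so for the second after the job is handed in, with the robot touching nothing.
It also fails if it takes over 106 s, if anything falls off the work surface, if the arm or the gripper's body presses on something with over 40 N, if the wrist force passes 120 N, or if a joint passes its speed limit or range.

## Working session

There is one attempt and no reset: what is moved stays moved. The work goes in short steps, Python scripts to look and compute and a tool call to move; the robot and the scene stay as the last step left them, time stands still between calls to the robot, and variables do not carry over. Pictures are saved under pics/ and viewed, and the job is handed in when it is done.

Besides the shell and the picture viewer there is one more tool, called after "Emit:" in YAML: its name, and indented under it one key for each argument. drive_tool: Moves the arm, as the interface text tells. Its arguments: {"type":"object","properties":{"series":{"type":"array","items":{"type":"array","items":{"type":"number"}}},"newtons":{"type":"number"}},"required":["series"]}

```bash
ls; mkdir -p pics
python3 - <<'E'
from station import manip
import cv2
o=manip.get_obs(); print({k:o[k] for k in('t','qpos','ee_pos','tool_rot','grip_width')}); print(manip.grasp_offset)
for n in("scene","side","wrist"):
    cv2.imwrite(f"pics/{n}0.png",manip.get_image(n)[:,:,::-1]); print(n,manip.camera_params(n))
E
```

```text
pics
{'t': 0.0, 'qpos': array([ 9.74019900e-01,  3.42724680e-01,  1.52499669e+00, -3.28607607e-07,
        1.27541550e+00, -1.46005874e-01]), 'ee_pos': array([0.22845911, 0.47220657, 0.20793207]), 'tool_rot': array([ 0.15751672,  0.68942053, -0.15853427,  0.68902446]), 'grip_width': 1.0004303877178027}
-0.0187
scene {'mtx': array([[555.29534004,   0.        , 329.4813237 ],
       [  0.        , 555.29534004, 240.18912706],
       [  0.        ,   0.        ,   1.        ]]), 'world_from_camera': array([[ 0.27565185,  0.53847457, -0.7962796 ,  1.44551969],
       [ 0.96097092, -0.13414034,  0.24195301, -0.27276889],
       [ 0.02347232, -0.83189633, -0.55443444,  0.70504235],
       [ 0.        ,  0.        ,  0.        ,  1.        ]])}
side {'mtx': array([[534.89771313,   0.        , 312.00365035],
       [  0.        , 534.89771313, 238.5482186 ],
       [  0.        ,   0.        ,   1.        ]]), 'world_from_camera': array([[-0.99723641, -0.01249519,  0.07323534,  0.42303195],
       [-0.0705856 ,  0.46688444, -0.88149679,  1.06689851],
       [-0.02317797, -0.88423006, -0.46647614,  0.62594191],
       [ 0.        ,  0.        ,  0.        ,  1.        ]])}
wrist {'mtx': array([[371.64829954,   0.        , 323.94142881],
       [  0.        , 371.64829954, 243.08719211],
       [  0.        ,   0.        ,   1.        ]]), 'tool_from_camera': array([[ 1.47465877e-03, -3.04152423e-01,  9.52622238e-01,
        -1.64572180e-01],
       [ 9.99998657e-01,  1.13000148e-03, -1.18721152e-03,
        -3.65320776e-04],
       [-7.15371280e-04,  9.52622710e-01,  3.04153681e-01,
        -7.86456641e-02],
       [ 0.00000000e+00,  0.00000000e+00,  0.00000000e+00,
         1.00000000e+00]])}
```

View pics/scene0.png

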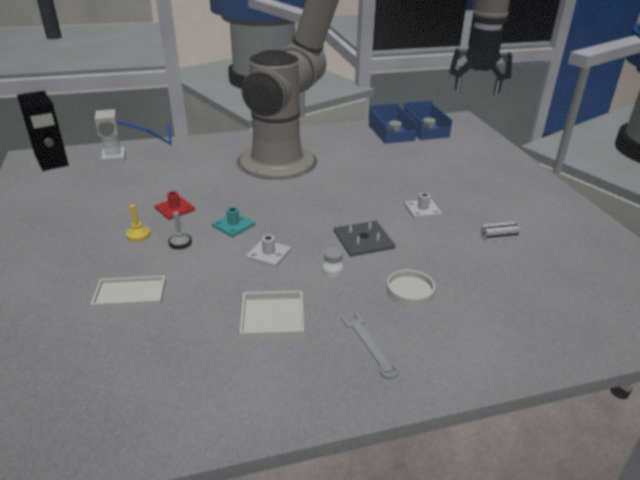

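View pics/side0.png

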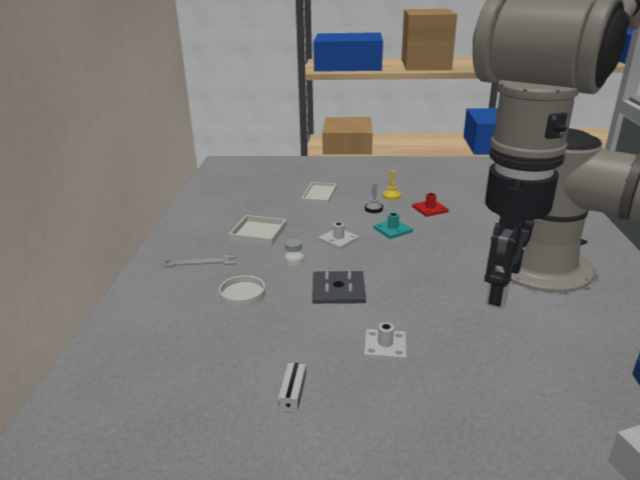

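View pics/wrist0.png

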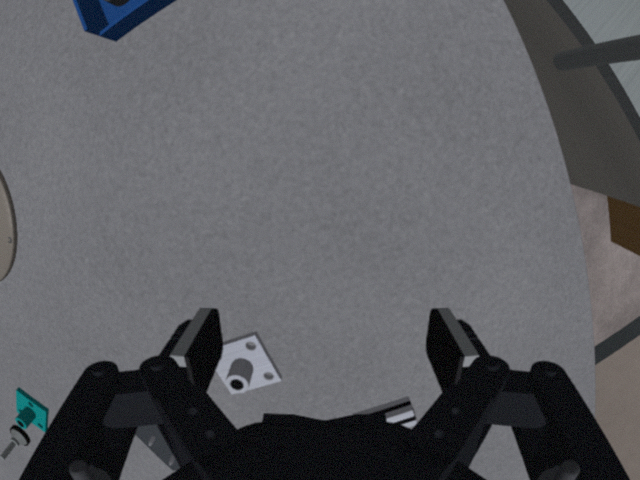

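The scene picture shows bright flanges at scene (423,204) and (268,250). In the side view the first is at (386,341) and shows four holes; the other is at (339,234). The look-alikes are red at (174,203), turquoise at (233,221) and a yellow foot at (137,225). The real foot is at (179,232), the profile at (500,230), the plate at (364,237) and the jar at (332,262). Next I locate them coarsely.

```bash
cat > h.py <<'E'
import numpy as np, cv2
from scipy.spatial.transform import Rotation as R
from station import manip
def cam_wrist(o=None):
    o=o or manip.get_obs()
    T=np.eye(4); T[:3,:3]=R.from_quat(o['tool_rot']).as_matrix(); T[:3,3]=o['ee_pos']
    p=manip.camera_params('wrist'); return p['mtx'],T@p['tool_from_camera']
def pix2plane(name,xy,z,W=None):
    if name=='wrist':
        K,T=W; d=(np.array(xy,float)-K[:2,2])/K[0,0]; r=np.hypot(*d)+1e-12
        ray=np.array([d[0]/r*np.sin(r),d[1]/r*np.sin(r),np.cos(r)])
    else:
        p=manip.camera_params(name);K,T=p['mtx'],p['world_from_camera']
        ray=np.array([(xy[0]-K[0,2])/K[0,0],(xy[1]-K[1,2])/K[1,1],1])
    d=T[:3,:3]@ray; c=T[:3,3]; return c+d*(z-c[2])/d[2]
def proj(name,P,W=None):
    P=np.atleast_2d(P)
    if name=='wrist': K,T=W
    else: p=manip.camera_params(name);K,T=p['mtx'],p['world_from_camera']
    q=(P-T[:3,3])@T[:3,:3]
    if name=='wrist':
        rr=np.hypot(q[:,0],q[:,1])+1e-12; th=np.arctan2(rr,q[:,2])
        return np.c_[q[:,0]/rr*th,q[:,1]/rr*th]*K[0,0]+K[:2,2]
    return q[:,:2]/q[:,2:]*K[0,0]+K[:2,2]
E
python3 - <<'E'
from h import *
np.set_printoptions(precision=3,suppress=True)
for cam in('scene','side'):
  for t in('flange_4','flange_3','foot','profile','stud_plate','square_tray','long_tray','round_tray','jar','wrench'):
    for d in manip.mark_of(cam,t)[:4]:
      if d['score']>.3: print(cam,t,round(d['score'],2),np.round(d['xy'],1),pix2plane(cam,d['xy'],0)[:2])
print(manip.get_obs()['t'])
im=[cv2.imread('pics/scene0.png')[230:270,240:300],cv2.imread('pics/side0.png')[215:255,310:370],cv2.imread('pics/scene0.png')[185:225,393:453],cv2.imread('pics/side0.png')[322:362,355:415]]
im=[cv2.resize(i,None,fx=6,fy=6,interpolation=cv2.INTER_CUBIC) for i in im]
cv2.imwrite('pics/crop1.png',np.vstack([np.hstack(im[:2]),np.hstack(im[2:])]))
E
```

```text
scene flange_4 0.92 [269.  255.4] [ 0.459 -0.11 ]
scene flange_4 0.8 [234.  229.1] [ 0.334 -0.169]
scene flange_4 0.8 [175.2 210.6] [ 0.215 -0.297]
scene flange_4 0.61 [423.2 209.8] [0.358 0.302]
scene flange_3 0.92 [269.  255.4] [ 0.459 -0.11 ]
scene flange_3 0.8 [234.  229.1] [ 0.334 -0.169]
scene flange_3 0.8 [175.2 210.6] [ 0.215 -0.297]
scene flange_3 0.61 [423.2 209.8] [0.358 0.302]
scene foot 0.94 [178.1 245.4] [ 0.371 -0.299]
scene foot 0.8 [141.4 234.2] [ 0.305 -0.377]
scene profile 0.74 [498.2 238.7] [0.522 0.418]
scene profile 0.37 [410.7 296. ] [0.666 0.137]
scene profile 0.33 [365.  242.3] [0.461 0.111]
scene stud_plate 0.64 [363.7 239.3] [0.448 0.112]
scene square_tray 0.9 [276.3 320.4] [ 0.67  -0.137]
scene square_tray 0.66 [134.2 295. ] [ 0.527 -0.392]
scene long_tray 0.63 [132.2 294.8] [ 0.525 -0.396]
scene round_tray 0.72 [411.2 295.4] [0.664 0.139]
scene jar 0.85 [333.2 271.7] [0.55  0.009]
scene wrench 0.96 [365.5 346.8] [0.778 0.003]
scene wrench 0.32 [360.3 239.2] [0.446 0.105]
side flange_4 0.96 [431.3 207.4] [ 0.202 -0.31 ]
side flange_4 0.93 [336.  241.7] [ 0.461 -0.101]
side flange_4 0.75 [392.4 231.8] [ 0.319 -0.158]
side flange_4 0.65 [382.4 344.8] [0.364 0.293]
side flange_3 0.96 [431.3 207.4] [ 0.202 -0.31 ]
side flange_3 0.93 [336.  241.7] [ 0.461 -0.101]
side flange_3 0.75 [392.4 231.8] [ 0.319 -0.158]
side flange_3 0.65 [382.4 344.8] [0.364 0.293]
side foot 0.72 [390.3 200. ] [ 0.312 -0.359]
side foot 0.5 [370.1 211.5] [ 0.372 -0.28 ]
side profile 0.96 [294.5 391.1] [0.512 0.416]
side stud_plate 0.8 [341.5 287.3] [0.443 0.105]
side square_tray 0.7 [258.1 232.9] [ 0.662 -0.143]
side square_tray 0.68 [199.8 263.5] [0.774 0.015]
side long_tray 0.58 [321.6 196.3] [ 0.512 -0.383]
side long_tray 0.33 [383.1 343.8] [0.363 0.29 ]
side round_tray 0.78 [241.8 293.5] [0.652 0.136]
side jar 0.67 [291.8 265.4] [0.558 0.017]
side wrench 0.77 [199.5 263.3] [0.775 0.014]
1.15
```

View pics/crop1.png

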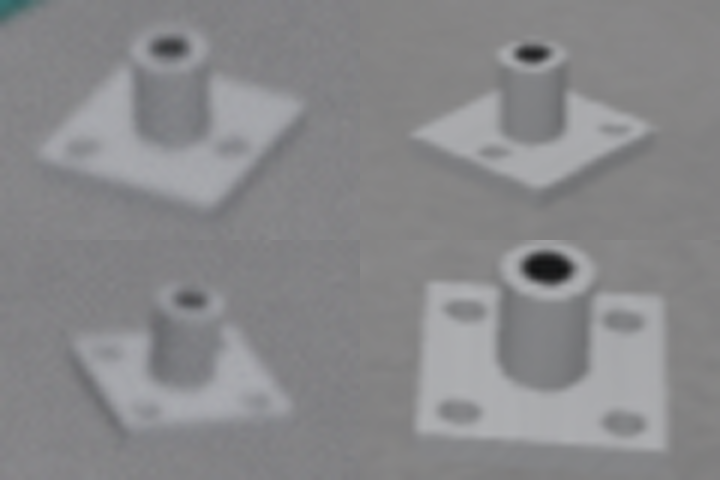

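```bash
cat >> h.py <<'E'
def Rt(a): # jaw direction angle a (deg), tool pointing down
    a=np.radians(a); return np.array([[0,np.cos(a),np.sin(a)],[0,np.sin(a),-np.cos(a)],[-1,0,0]])
def plan(pos,a,o=None):
    o=o or manip.get_obs(); R0=R.from_quat(o['tool_rot']).as_matrix()
    d=R0.T@(np.array(pos)-o['ee_pos'])*100
    rv=R.from_matrix(R0.T@Rt(a)).as_rotvec(degrees=True)
    return np.round(d,2),np.round(rv,2)
def cur(o=None):
    o=o or manip.get_obs(); M=R.from_quat(o['tool_rot']).as_matrix()
    print('t',round(o['t'],2),'tcp',o['ee_pos'].round(4),'jaw',round(np.degrees(np.arctan2(M[1,1],M[0,1])),2),'xax',M[:,0].round(3),'z',M[:,2].round(3),'w',round(o['grip_width']*8.54,2),'F',o['wrist_force'].round(1),'q',o['qpos'].round(2))
np.set_printoptions(precision=4,suppress=True)
E
python3 - <<'E'
from h import *
cur(); print(plan([.40,.2,.28],-26)); print(plan([.40,.2,.28],0))
E
```

```text
t 1.15 tcp [0.2287 0.4726 0.2086] jaw 64.17 xax [ 0.  0. -1.] z [ 0.9   -0.436  0.   ] w 8.52 F [ 0.2 -0.2  0.3] q [ 0.97  0.34  1.52  0.    1.28 -0.15]
(array([ -7.14, -17.07,  27.29]), array([90.17, -0.  , -0.01]))
(array([ -7.14, -17.07,  27.29]), array([64.17, -0.  , -0.01]))
```

Emit:
drive_tool:
  series:
    - [-7,-12,28,26,0,0,8.5]
    - [-7,-12,28,26,0,0,8.5]
    - [-7,-12,28,26,0,0,8.5]
    - [-7,-12,28,26,0,0,8.5]
    - [-7,-12,28,26,0,0,8.5]
    - [-7,-12,28,26,0,0,8.5]
    - [-7,-12,28,26,0,0,8.5]

```text
t: 2.02
ee_pos: [0.4281, 0.2427, 0.2783]
tool_rot: [0.309, 0.636, -0.309, 0.636]
wrist_force: [-0.4, 0.1, 0.2]
grip_width: 0.993
```

```bash
cat >> h.py <<'E'
def snap(fn):
    o=manip.get_obs(); im=manip.get_image('wrist')[:,:,::-1].copy(); cv2.imwrite(fn,im); 
    np.savez(fn[:-4]+'.npz',p=o['ee_pos'],q=o['tool_rot']); cur(o); return im
def Wof(fn):
    d=np.load(fn[:-4]+'.npz'); return cam_wrist(dict(ee_pos=d['p'],tool_rot=d['q']))
E
python3 -c "
from h import *
snap('pics/w1.png')"
```

```text
t 2.02 tcp [0.4281 0.2427 0.2783] jaw 38.13 xax [-0.001  0.    -1.   ] z [ 0.617 -0.787 -0.001] w 8.48 F [-0.4  0.1  0.2] q [ 0.36  0.23  1.48  0.    1.43 -0.31]
```

View pics/w1.png

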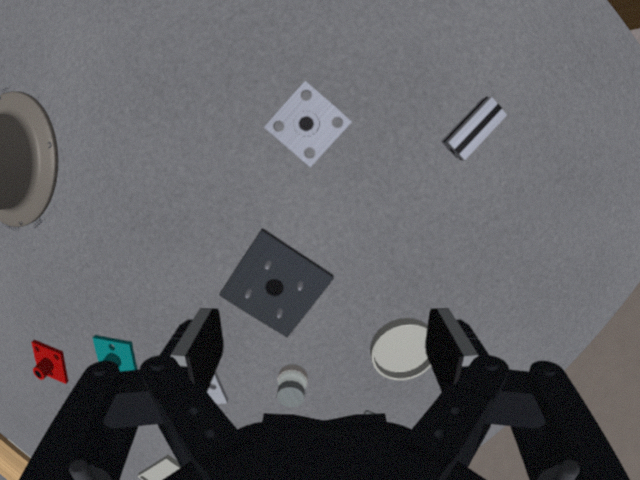

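The wrist picture shows flange_4 with four holes at (308,124), the plate at (277,284), the profile at (475,128), the jar at (291,385) and the round tray at (403,350). I rectify it to measure poses.

```bash
cat >> h.py <<'E'
def rect(im,W,c,z,half=.09,s=.0005):
    n=int(2*half/s); u=np.arange(n)*s-half
    X,Y=np.meshgrid(c[0]+u,c[1]-u)   # col=+x world, row=-y world
    P=np.c_[X.ravel(),Y.ravel(),np.full(X.size,z)]
    q=proj('wrist',P,W).astype(np.float32).reshape(n,n,2)
    return cv2.remap(im,q[...,0],q[...,1],cv2.INTER_CUBIC)
def r2w(xy,c,half=.09,s=.0005): return np.array([c[0]+xy[0]*s-half,c[1]+half-xy[1]*s])
E
python3 - <<'E'
from h import *
im=cv2.imread('pics/w1.png');W=Wof('pics/w1.png')
c1=(.36,.297);c2=(.446,.108);c3=(.517,.417)
a=rect(im,W,c1,.010);b=rect(im,W,c2,.012);p=rect(im,W,c3,.03)
cv2.imwrite('pics/r1.png',np.hstack([a,b]))
for n,r,c in(('f4',a,c1),('prof',p,c3),('plate',b,c2)):
    g=cv2.GaussianBlur(cv2.cvtColor(r,cv2.COLOR_BGR2GRAY),(5,5),0)
    m=(g<70) if n=='plate' else (g>150)
    m=cv2.morphologyEx(m.astype(np.uint8),cv2.MORPH_CLOSE,np.ones((41,41)))
    cs,_=cv2.findContours(m,cv2.RETR_EXTERNAL,cv2.CHAIN_APPROX_NONE)
    for k in sorted(cs,key=cv2.contourArea)[-2:]:
        q=cv2.minAreaRect(k); print(n,r2w(q[0],c),np.array(q[1])*.5,-q[2])
E
```

```text
f4 [0.3604 0.296 ] [71.088  71.3693] -3.6411852836608887
prof [0.5142 0.4205] [28.0326 77.6935] -4.398705959320068
plate [0.406 0.026] [15. 32.] -90.0
plate [0.4493 0.1119] [110.7626 108.1639] -86.92853546142578
```

View pics/r1.png

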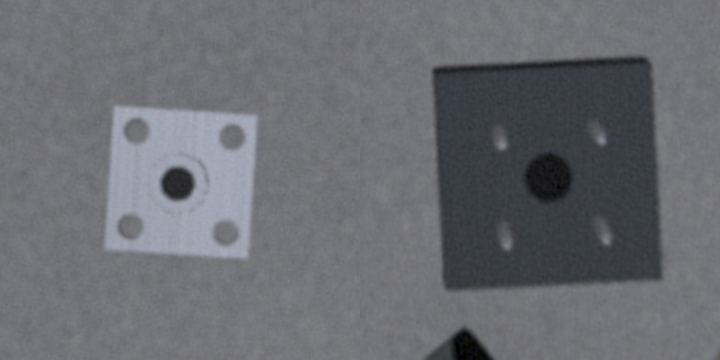

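```bash
python3 -c "
from h import *
print(plan([.3604,.296,.13],-3.6))"
```

```text
(array([14.83, -2.01, -8.29]), array([41.81, -0.03,  0.05]))
```

Emit:
drive_tool:
  series:
    - [14.8,-2.0,-8.3,41.7,0,0,8.5]
    - [14.8,-2.0,-8.3,41.7,0,0,8.5]
    - [14.8,-2.0,-8.3,41.7,0,0,8.5]
    - [14.8,-2.0,-8.3,41.7,0,0,8.5]
    - [14.8,-2.0,-8.3,41.7,0,0,8.5]
    - [14.8,-2.0,-8.3,41.7,0,0,8.5]

```text
t: 2.82
ee_pos: [0.3613, 0.2962, 0.131]
tool_rot: [0.514, 0.485, -0.514, 0.486]
wrist_force: [0.9, -0.4, -0.3]
grip_width: 0.995
```

```bash
cat >> h.py <<'E'
def meas(im,W,c,z,kind,half=.06):
    r=rect(im,W,c,z,half); g=cv2.GaussianBlur(cv2.cvtColor(r,cv2.COLOR_BGR2GRAY),(5,5),0)
    m=(g<70) if kind=='dark' else (g>150)
    m=cv2.morphologyEx(m.astype(np.uint8),cv2.MORPH_CLOSE,np.ones((41,41)))
    cs,_=cv2.findContours(m,cv2.RETR_EXTERNAL,cv2.CHAIN_APPROX_NONE)
    q=cv2.minAreaRect(max(cs,key=cv2.contourArea)); print(r2w(q[0],c,half),np.array(q[1])*.5,-q[2]); return r
E
python3 - <<'E'
from h import *
im=snap('pics/w2.png');W=Wof('pics/w2.png'); meas(im,W,(.36,.296),.01,'b')
print(plan([.3604,.296,.015],-3.6))
E
```

```text
t 2.83 tcp [0.3613 0.2962 0.131 ] jaw -3.27 xax [ 0.001  0.001 -1.   ] z [-0.057 -0.998 -0.001] w 8.5 F [ 0.9 -0.4 -0.3] q [0.52 0.32 1.79 0.   1.03 0.58]
[0.3603 0.2964] [71.1088 71.009 ] -3.814074993133545
(array([11.61, -0.12,  0.02]), array([ 0.26, -0.04, -0.05]))
```

View pics/w2.png

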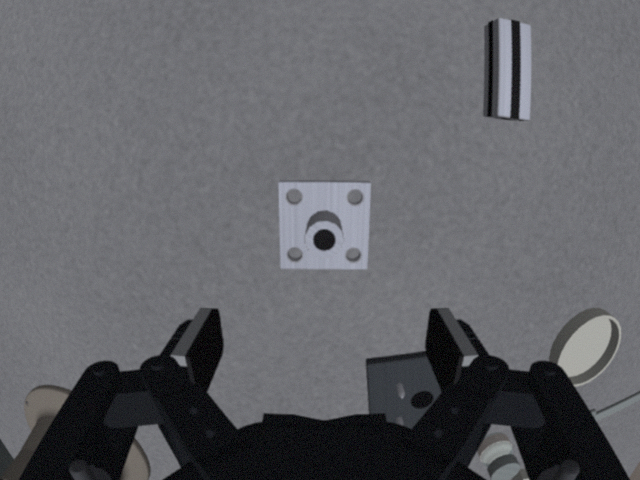

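Flange_4, with four holes, is centred under the tool at (325,225), and the two measurements agree within 1 mm. I descend and grip.

Emit:
drive_tool:
  series:
    - [6,-0.1,0,0.3,0,0,8.5]
    - [11.6,-0.1,0,0.3,0,0,8.5]
    - [11.6,-0.1,0,0.3,0,0,8.5]
    - [11.6,-0.1,0,0.3,0,0,2]
    - [11.6,-0.1,0,0.3,0,0,2]
    - [11.6,-0.1,0,0.3,0,0,2]
    - [11.6,-0.1,0,0.3,0,0,2]
    - [11.6,-0.1,0,0.3,0,0,2]
    - [11.6,-0.1,0,0.3,0,0,2]
    - [11.6,-0.1,0,0.3,0,0,2]
  newtons: 60

```text
t: 4.12
ee_pos: [0.3614, 0.2961, 0.0165]
tool_rot: [0.517, 0.483, -0.515, 0.483]
wrist_force: [-1.5, -0.2, 12.2]
grip_width: 0.287
```

Run:
```python
from h import *
cur();print(plan([.405,.22,.11],0.0))
```

```text
t 4.12 tcp [0.3614 0.2961 0.0165] jaw -3.82 xax [ 0.003  0.002 -1.   ] z [-0.067 -0.998 -0.002] w 2.45 F [-1.5 -0.2 12.2] q [0.52 0.5  1.92 0.   0.72 0.59]
(array([-9.35,  4.89,  7.29]), array([-3.82, -0.1 , -0.16]))
```

Emit:
drive_tool:
  series:
    - [-2,0,0,0,0,0,2]
    - [-9,0,0,0,0,0,2]
    - [-9,0,0,0,0,0,2]
    - [-9,0,0,0,0,0,2]

```text
t: 4.62
ee_pos: [0.3602, 0.2954, 0.1048]
tool_rot: [0.517, 0.483, -0.516, 0.483]
wrist_force: [-0.4, -0.5, -4.2]
grip_width: 0.283
```

Run:
```python
from h import *
snap('pics/w3.png')
print(plan([.449,.109,.11],3.1))
```

```text
t 4.62 tcp [0.3602 0.2954 0.1048] jaw -3.82 xax [ 0.001  0.    -1.   ] z [-0.067 -0.998 -0.   ] w 2.42 F [-0.4 -0.5 -4.2] q [0.52 0.35 1.83 0.   0.96 0.59]
(array([-0.62, 10.16, 17.97]), array([-6.93,  0.05,  0.08]))
```

View pics/w3.png

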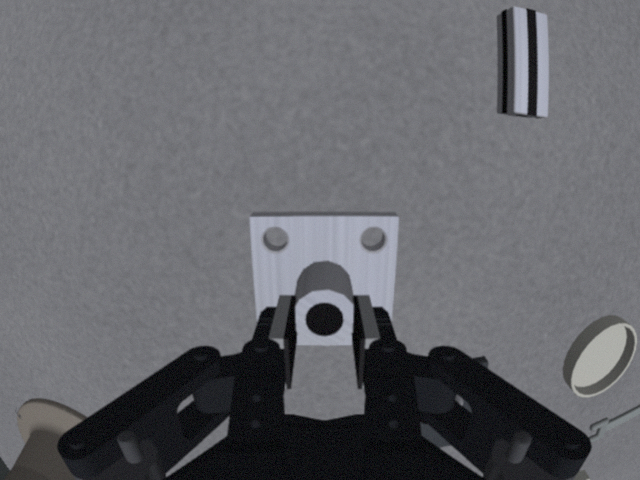

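Flange_4 is held level, with its holes at (276,238) and (373,238). I go past the plate to measure it unobstructed.

Emit:
drive_tool:
  series:
    - [-3,10,26,-7,0,0,2]
    - [-3,10,26,-7,0,0,2]
    - [-3,10,26,-7,0,0,2]
    - [-3,10,26,-7,0,0,2]
    - [-3,10,26,-7,0,0,2]
    - [-3,10,26,-7,0,0,2]
    - [-3,10,26,-7,0,0,2]

```text
t: 5.55
ee_pos: [0.4416, 0.0299, 0.1332]
tool_rot: [0.485, 0.515, -0.487, 0.513]
wrist_force: [-0.4, 0.1, -4.1]
grip_width: 0.288
```

Run:
```python
from h import *
im=snap('pics/w4.png');W=Wof('pics/w4.png')
r=meas(im,W,(.449,.109),.012,'dark',.075)
r0=rect(im,W,(.449,.109),.03,.075); cv2.imwrite('pics/r4.png',np.hstack([r,r0]))
# held flange predicted: TCP frame base top rear edge, x offset unknown
T=np.eye(4)
p=manip.camera_params('wrist')
for xt in(.003,.006,.009):
  for zt in(-.038,-.036,-.034):
    print(xt,zt,proj('wrist',np.array([[xt,-.036,zt],[xt,.036,zt],[xt,-.024,zt+.012]]),(p['mtx'],p['tool_from_camera'])).round(1).tolist())
```

```text
t 5.55 tcp [0.4416 0.0299 0.1332] jaw 3.16 xax [-0.003  0.001 -1.   ] z [ 0.055 -0.998 -0.001] w 2.46 F [-0.4  0.1 -4.1] q [-0.11  0.28  1.85  0.    1.02 -0.16]
[0.4496 0.1093] [107.4707 107.3786] -86.94342041015625
0.003 -0.038 [[249.4, 214.9], [402.7, 215.1], [275.5, 239.4]]
0.003 -0.036 [[249.6, 219.1], [402.4, 219.2], [275.6, 243.4]]
0.003 -0.034 [[249.8, 223.2], [402.2, 223.3], [275.8, 247.4]]
0.006 -0.038 [[250.6, 213.5], [401.4, 213.6], [276.2, 237.5]]
0.006 -0.036 [[250.8, 217.5], [401.2, 217.7], [276.4, 241.5]]
0.006 -0.034 [[251.0, 221.6], [400.9, 221.7], [276.6, 245.4]]
0.009 -0.038 [[251.7, 212.1], [400.2, 212.2], [277.0, 235.7]]
0.009 -0.036 [[251.9, 216.1], [400.0, 216.2], [277.1, 239.6]]
0.009 -0.034 [[252.1, 220.1], [399.7, 220.2], [277.3, 243.5]]
```

View pics/w4.png

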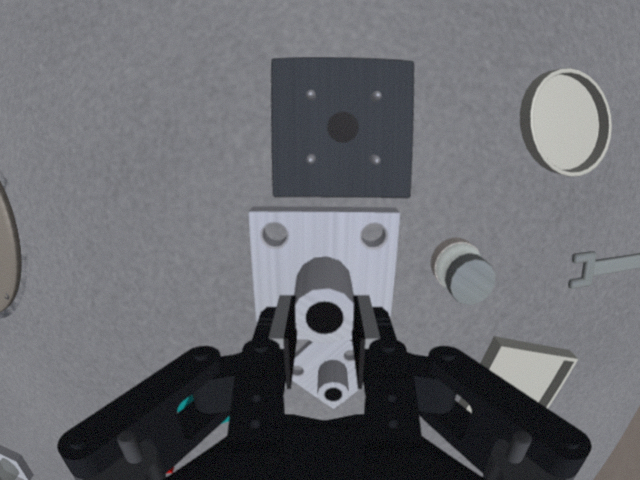

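View pics/r4.png

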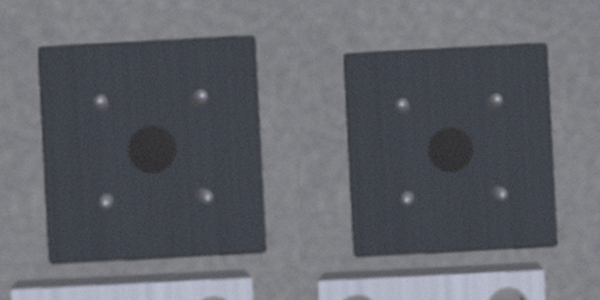

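The plate is at (343,127), clear, with stud tips about (311,93), (377,95), (311,159) and (376,159). I check whether the held flange shifted between w3 and w4.

Run:
```python
from h import *
c=[cv2.resize(cv2.imread(f'pics/{n}.png')[200:310,240:410],None,fx=4,fy=4,interpolation=cv2.INTER_CUBIC) for n in('w3','w4')]
c=[cv2.resize(i,None,fx=.58,fy=.58) for i in c]
cv2.imwrite('pics/c34.png',np.hstack(c))
for n in('w3','w4'):
    g=cv2.cvtColor(cv2.imread(f'pics/{n}.png'),cv2.COLOR_BGR2GRAY).astype(int)
    print(n,g[200:230,325], g[225,240:260],g[225,390:405])
    m=(g[222:250,255:395]<150).astype(np.uint8); k,_,st,ce=cv2.connectedComponentsWithStats(m); print(st[1:][st[1:,4]>80],(ce[1:][st[1:,4]>80]+[255,222]))
```

```text
w3 [116 115 120 118 121 118 121 116 118 116 115 106  89  84  88 109 141 164
 169 168 171 167 168 166 162 164 167 167 165 169] [113 118 117 117 112 113 119 113 117 131 157 169 173 173 172 171 168 166
 167 170] [172 174 173 173 172 170 165 161 146 122 119 120 119 121 119]
[[  6   4  28  24 527]
 [105   5  28  23 521]] [[274.8843 238.5161]
 [373.2553 238.5547]]
w4 [128 129 129 130 128 128 116 103  95  95  98 119 158 177 179 177 178 180
 176 180 179 177 178 179 173 174 178 176 176 177] [126 124 122 125 128 133 132 130 129 160 174 185 184 182 178 180 177 175
 180 180] [178 181 185 184 185 183 178 181 168 148 134 129 127 131 130]
[[  6   0  27  25 519]
 [106   1  26  25 507]] [[274.4143 234.3025]
 [373.5444 235.0118]]
```

View pics/c34.png

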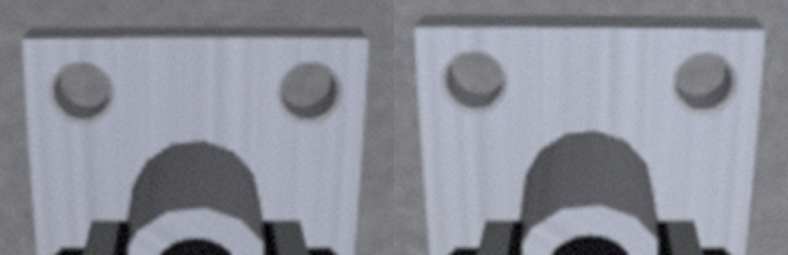

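```bash
cat >> h.py <<'E'
from scipy.optimize import least_squares
def holdfit(px,obj):
    p=manip.camera_params('wrist'); Wt=(p['mtx'],p['tool_from_camera'])
    # flange frame: z up -> -x tool ; x -> y tool ; y -> -z tool
    B=np.array([[0,0,-1],[1,0,0],[0,-1,0.]])
    def f(v): return (proj('wrist',(R.from_rotvec(v[3:]).as_matrix()@B@obj.T).T+v[:3],Wt)-px).ravel()
    s=least_squares(lambda v:np.r_[f(v),np.array([v[3],v[5]])*20],[.0165,0,0,0,0,0]); v=s.x
    print('origin in tool mm',(v[:3]*1e3).round(2),'rot deg',np.degrees(v[3:]).round(2),'res',s.fun.round(1)); return v
E
python3 - <<'E'
from h import *
obj=np.array([[-24,24,10],[24,24,10],[-36,36,10],[36,36,10],[0,0,45.]])/1e3
holdfit(np.array([[274.9,238.5],[373.3,238.6],[249.3,216],[398.5,216],[324.3,319]]),obj)
holdfit(np.array([[274.4,234.3],[373.5,235],[248.9,211.7],[399.,211.7],[324.3,318]]),obj)
E
```

```text
origin in tool mm [19.33 -0.99 -0.96] rot deg [ 0.01  2.17 -0.21] res [ 0.1  0.4 -0.3  0.3  0.2 -0.5 -0.  -0.5 -0.   0.2  0.  -0.1]
origin in tool mm [20.73 -1.11 -4.19] rot deg [ 0.16  6.72 -0.34] res [ 0.3  0.3 -0.3 -0.2 -0.2 -0.1  0.2  0.1 -0.1 -0.1  0.1 -0.1]
```

The held flange has swung about 4.5° about the jaw axis since lift-off: hub pivot, origin shifted by 3 mm. I raise the grip to 120 N, tilt the tool to level it, and move to a slow hover.

```bash
cat >> h.py <<'E'
def planheld(target,a,off,pitch,o=None):
    """off: flange origin in tool (m), pitch deg about tool y"""
    o=o or manip.get_obs(); R0=R.from_quat(o['tool_rot']).as_matrix()
    M=Rt(a)@R.from_euler('y',-pitch,degrees=True).as_matrix()
    pos=np.array(target)-M@np.array(off)
    return (R0.T@(pos-o['ee_pos'])*100).round(2),R.from_matrix(R0.T@M).as_rotvec(degrees=True).round(2)
E
python3 - <<'E'
from h import *
for z in(.075,.045): print(planheld([.4496,.1095,z],3.0,[.0179,-.0011,-.0034],4.55))
E
```

```text
(array([ 4.04,  1.35, -7.67]), array([ 0.22, -4.59,  0.15]))
(array([ 7.04,  1.35, -7.66]), array([ 0.22, -4.59,  0.15]))
```

Emit:
drive_tool:
  series:
    - [0,0,0,0,0,0,2]
    - [0,0,0,0,0,0,2]
    - [0.5,0.2,-1,0,-1,0,2]
    - [1,0.4,-2.5,0,-2,0,2]
    - [2,0.7,-4.2,0.1,-3,0,2]
    - [3,1,-5.8,0.2,-4,0.1,2]
    - [3.6,1.2,-7,0.2,-4.6,0.1,2]
    - [4,1.35,-7.67,0.2,-4.6,0.15,2]
    - [4,1.35,-7.67,0.2,-4.6,0.15,2]
    - [4,1.35,-7.67,0.2,-4.6,0.15,2]
  newtons: 120

```text
t: 6.85
ee_pos: [0.4522, 0.1064, 0.0948]
tool_rot: [0.468, 0.491, -0.505, 0.534]
wrist_force: [0.0, 0.7, -4.1]
grip_width: 0.256
```

Run:
```python
from h import *
snap('pics/w5.png')
s=manip.get_image('side')[:,:,::-1][230:330,260:420]; cv2.imwrite('pics/s5.png',cv2.resize(s,None,fx=5,fy=5,interpolation=cv2.INTER_CUBIC))
```

```text
t 6.85 tcp [0.4522 0.1064 0.0948] jaw 2.97 xax [ 0.007 -0.08  -0.997] z [ 0.051 -0.995  0.08 ] w 2.19 F [ 0.   0.7 -4.1] q [ 0.12  0.38  1.83 -0.1   0.94  0.13]
```

View pics/w5.png

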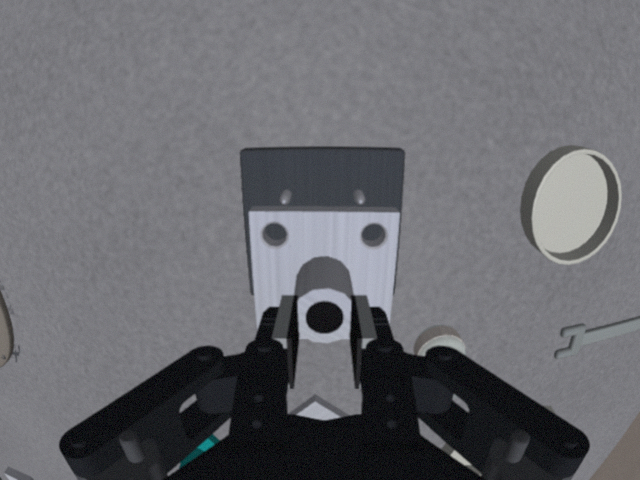

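View pics/s5.png

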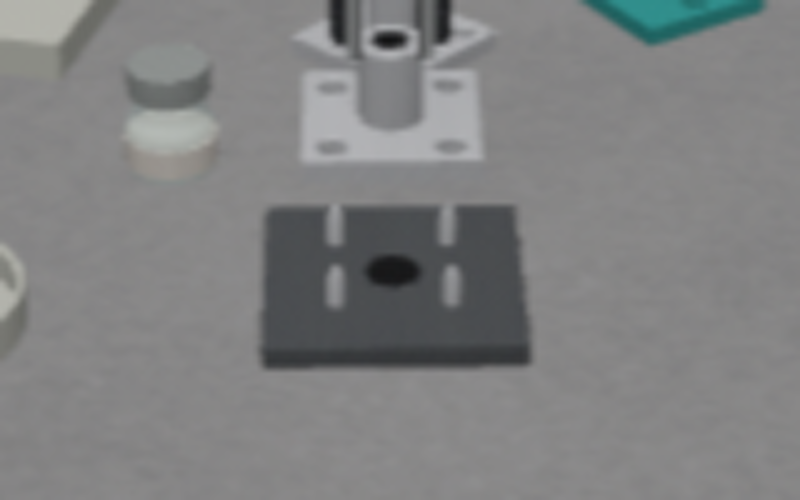

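The flange hovers over the plate aligned. In the wrist picture its rear holes are at (275,233) and (373,234), with the rear studs just beyond at (286,196) and (360,196). I verify numerically.

```bash
cat >> h.py <<'E'
OBJ=np.array([[-24,24,10],[24,24,10],[-36,36,10],[36,36,10],[0,0,45.]])/1e3
E
python3 - <<'E'
from h import *
g=cv2.cvtColor(cv2.imread('pics/w5.png'),cv2.COLOR_BGR2GRAY).astype(int)
m=(g[215:250,258:392]<140).astype(np.uint8); k,_,st,ce=cv2.connectedComponentsWithStats(m); print(st[1:][st[1:,4]>80],(ce[1:][st[1:,4]>80]+[258,215]))
print(g[200:222,325],g[225,240:260],g[225,390:406])
s=manip.get_image('side')
K=proj('side',np.array([[.4496,.1095,.075+.01]])+0)
W=Wof('pics/w5.png'); 
c=R.from_euler('z',3.05,degrees=True).as_matrix()
for P in([-24,24,30],[24,24,30],[-55,55,12],[55,55,12]): print(P,proj('wrist',c@np.array(P)/1e3+[.4496,.1095,0],W).round(1))
E
python3 - <<'E'
from h import *
i=cv2.imread('pics/w5.png')[140:250,235:410]; cv2.imwrite('pics/c5.png',cv2.resize(i,None,fx=4.5,fy=4.5,interpolation=cv2.INTER_CUBIC))
E
```

```text
[[  4   7  26  25 500]
 [103   8  26  24 490]] [[274.418  234.026 ]
 [373.2286 234.6   ]]
[ 62  66  65  65  63  70  80  85  88  87  95 129 160 173 173 172 173 175
 174 174 173 173] [126 123 125 113  84  62  62  64  86 132 167 180 182 178 176 174 176 173
 173 178] [177 179 184 182 179 178 179 174 143  99  93 121 127 122 129 124]
[-24, 24, 30] [[282.8 201.8]]
[24, 24, 30] [[359.7 201.6]]
[-55, 55, 12] [[237.6 150. ]]
[55, 55, 12] [[404.9 149.6]]
```

View pics/c5.png

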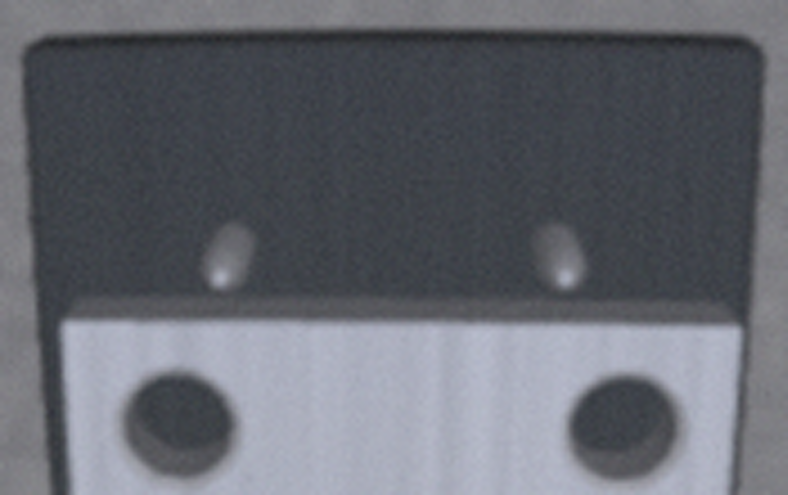

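Stud tips at wrist (283.9,201.8) and (360.6,201.8) match the prediction within about 1 px (0.6 mm), and the pitch is unchanged. Next I compute the descent.

Run:
```python
from h import *
for z in(.036,.022,.012): print(planheld([.4500,.1095,z],3.0,[.0179,-.0011,-.0034],4.55))
```

```text
(array([ 4.05, -0.11, -0.46]), array([-0.08,  0.04, -0.18]))
(array([ 5.45, -0.12, -0.57]), array([-0.08,  0.04, -0.18]))
(array([ 6.44, -0.12, -0.65]), array([-0.08,  0.04, -0.18]))
```

Emit:
drive_tool:
  series:
    - [2,-0.1,-0.3,0,0,0,2]
    - [4.0,-0.11,-0.46,0,0,0,2]
    - [4.0,-0.11,-0.46,0,0,0,2]
    - [4.0,-0.11,-0.46,0,0,0,2]

```text
t: 7.5
ee_pos: [0.4516, 0.108, 0.0551]
tool_rot: [0.468, 0.491, -0.505, 0.534]
wrist_force: [0.4, 0.1, -3.7]
grip_width: 0.261
```

Run:
```python
from h import *
snap('pics/w6.png')
s=manip.get_image('side')[:,:,::-1][230:330,260:420]; 
i=cv2.imread('pics/w6.png')[140:270,235:410]; cv2.imwrite('pics/c6.png',np.hstack([cv2.resize(i,(400,300),interpolation=cv2.INTER_CUBIC),cv2.resize(s,(400,300),interpolation=cv2.INTER_CUBIC)]))
for z in(.026,.020,.016,.012): print(planheld([.4500,.1095,z],3.0,[.0179,-.0011,-.0034],4.55))
```

```text
t 7.5 tcp [0.4516 0.108  0.0551] jaw 2.96 xax [ 0.008 -0.08  -0.997] z [ 0.051 -0.995  0.08 ] w 2.23 F [ 0.4  0.1 -3.7] q [ 0.13  0.44  1.88 -0.11  0.83  0.15]
(array([ 1.11, -0.06, -0.04]), array([-0.05,  0.04, -0.26]))
(array([ 1.71, -0.07, -0.09]), array([-0.05,  0.04, -0.26]))
(array([ 2.11, -0.07, -0.12]), array([-0.05,  0.04, -0.26]))
(array([ 2.51, -0.07, -0.15]), array([-0.05,  0.04, -0.26]))
```

View pics/c6.png

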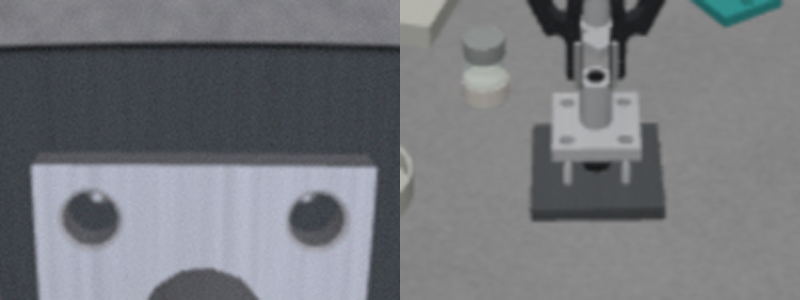

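Stud tips show symmetrically inside both visible holes. I go on down slowly.

Emit:
drive_tool:
  series:
    - [0.6,-0.05,-0.02,0,0,0,2]
    - [1.1,-0.06,-0.04,0,0,0,2]
    - [1.1,-0.06,-0.04,0,0,0,2]

```text
t: 7.98
ee_pos: [0.4501, 0.1075, 0.0429]
tool_rot: [0.467, 0.491, -0.506, 0.533]
wrist_force: [0.2, -0.6, -3.5]
grip_width: 0.263
```

Run:
```python
from h import *
snap('pics/w7.png')
s=manip.get_image('side')[:,:,::-1][230:330,260:420]; 
i=cv2.imread('pics/w7.png')[140:270,235:410]; cv2.imwrite('pics/c7.png',np.hstack([cv2.resize(i,(400,300),interpolation=cv2.INTER_CUBIC),cv2.resize(s,(400,300),interpolation=cv2.INTER_CUBIC)]))
for z in(.020,.016,.012): print(planheld([.4500,.1095,z],3.0,[.0179,-.0011,-.0034],4.55))
```

```text
t 7.97 tcp [0.4501 0.1075 0.0429] jaw 2.98 xax [ 0.006 -0.08  -0.997] z [ 0.052 -0.995  0.08 ] w 2.25 F [ 0.2 -0.6 -3.5] q [ 0.13  0.46  1.89 -0.11  0.8   0.15]
(array([ 0.51,  0.07, -0.04]), array([-0.03,  0.05, -0.14]))
(array([ 0.91,  0.07, -0.07]), array([-0.03,  0.05, -0.14]))
(array([ 1.31,  0.07, -0.1 ]), array([-0.03,  0.05, -0.14]))
```

View pics/c7.png

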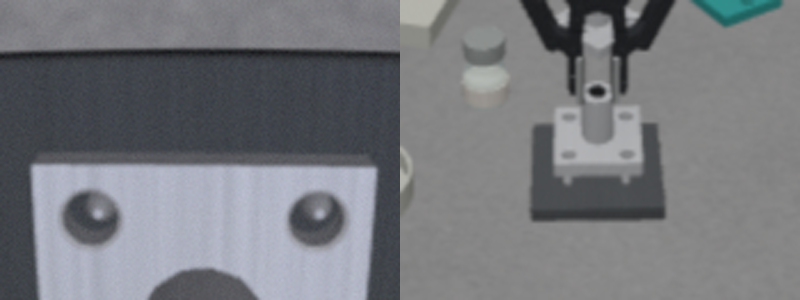

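The studs are inside the holes. I move 0.7 mm along the jaw and go down.

Emit:
drive_tool:
  series:
    - [0.4,0.07,-0.04,0,0,0,2]
    - [0.8,0.07,-0.06,0,0,0,2]
    - [1.1,0.07,-0.08,0,0,0,2]
    - [1.3,0.07,-0.1,0,0,0,2]
    - [1.3,0.07,-0.1,0,0,0,2]

```text
t: 8.7
ee_pos: [0.4512, 0.1076, 0.0302]
tool_rot: [0.468, 0.491, -0.505, 0.534]
wrist_force: [-0.3, -0.6, -3.2]
grip_width: 0.253
```

Run:
```python
from h import *
snap('pics/w8.png')
s=manip.get_image('side')[:,:,::-1][230:330,260:420]; 
i=cv2.imread('pics/w8.png')[140:270,235:410]; cv2.imwrite('pics/c8.png',np.hstack([cv2.resize(i,(400,300),interpolation=cv2.INTER_CUBIC),cv2.resize(s,(400,300),interpolation=cv2.INTER_CUBIC)]))
```

```text
t 8.7 tcp [0.4512 0.1076 0.0302] jaw 2.97 xax [ 0.007 -0.08  -0.997] z [ 0.051 -0.995  0.08 ] w 2.16 F [-0.3 -0.6 -3.2] q [ 0.13  0.48  1.9  -0.12  0.77  0.16]
```

View pics/c8.png

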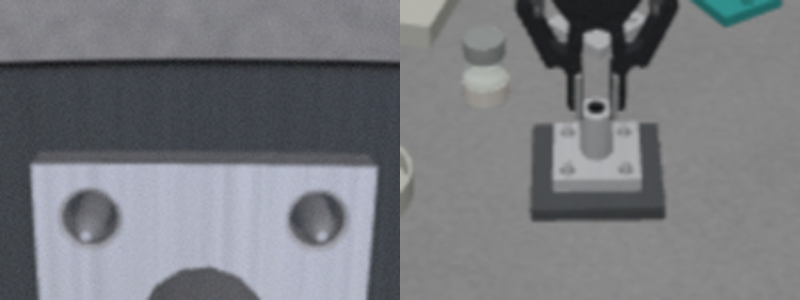

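Emit:
drive_tool:
  series:
    - [0.15,0,0,0,0,0,2]
    - [0.25,0,0,0,0,0,2]
    - [0.25,0,0,0,0,0,2]

```text
t: 9.18
ee_pos: [0.4513, 0.1072, 0.0291]
tool_rot: [0.468, 0.491, -0.505, 0.534]
wrist_force: [-4.9, -1.7, 12.5]
grip_width: 0.26
```

Emit:
drive_tool:
  series:
    - [0,0,0,0,0,0,8.5]
    - [0,0,0,0,0,0,8.5]
    - [0,0,0,0,0,0,8.5]
    - [-3,0,0,0,0,0,8.5]
    - [-8,0,0,0,4.6,0,8.5]
    - [-12,0,5,0,4.6,0,8.5]
    - [-12,0,8,0,4.6,0,8.5]
    - [-12,0,8,0,4.6,0,8.5]
    - [-12,0,8,0,4.6,0,8.5]

```text
t: 10.3
ee_pos: [0.4542, 0.0377, 0.1534]
tool_rot: [0.488, 0.512, -0.486, 0.513]
wrist_force: [-0.4, 0.3, 0.3]
grip_width: 0.995
```

Run:
```python
from h import *
snap('pics/w9.png')
```

```text
t 10.3 tcp [0.4542 0.0377 0.1534] jaw 2.95 xax [ 0.002  0.001 -1.   ] z [ 0.052 -0.999 -0.001] w 8.5 F [-0.4  0.3  0.3] q [-0.09  0.27  1.79  0.    1.08 -0.14]
```

View pics/w9.png

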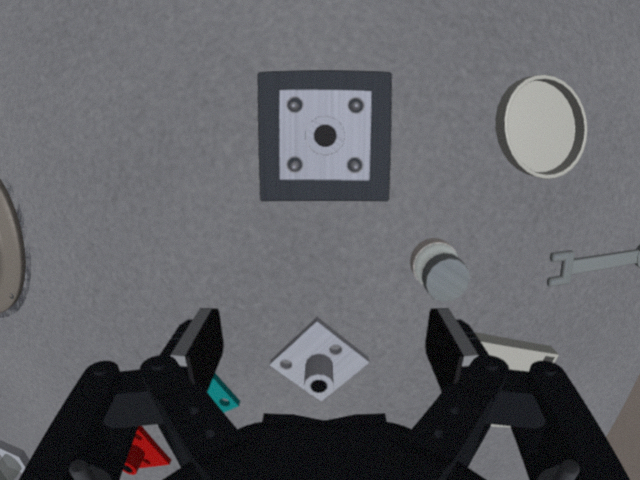

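Flange_4 is flat on the plate with the studs through its four holes (wrist (325,135)). Next is flange_3 at (320,362).

Run:
```python
from h import *
im=cv2.imread('pics/w9.png');W=Wof('pics/w9.png');
meas(im,W,(.46,-.105),.01,'b');meas(im,W,(.45,.109),.022,'b',.045);meas(im,W,(.45,.109),.012,'dark',.07)
print(plan([.52,-.12,.27],3))
```

```text
[ 0.4539 -0.1139] [84.1923 77.9389] -41.22453689575195
[0.4498 0.1092] [89.5 89.5] -90.0
[0.45   0.1094] [107.9337 108.1609] -86.97129821777344
(array([-11.67,   5.77,  16.12]), array([ 0.  , -0.03, -0.09]))
```

Emit:
drive_tool:
  series:
    - [-6,3,5,0,0,0,8.5]
    - [-11.7,5.8,10,0,0,0,8.5]
    - [-11.7,5.8,16,0,0,0,8.5]
    - [-11.7,5.8,17,0,0,0,8.5]
    - [-11.7,5.8,17,0,0,0,8.5]
    - [-11.7,5.8,17,0,0,0,8.5]

```text
t: 11.1
ee_pos: [0.5207, -0.128, 0.2701]
tool_rot: [0.487, 0.513, -0.486, 0.513]
wrist_force: [0.1, 0.1, -1.3]
grip_width: 0.996
```

Run:
```python
from h import *
im=snap('pics/w10.png');W=Wof('pics/w10.png')
meas(im,W,(.46,-.105),.01,'b')
```

```text
t 11.1 tcp [ 0.5207 -0.128   0.2701] jaw 3.04 xax [ 0.001  0.002 -1.   ] z [ 0.053 -0.999 -0.001] w 8.5 F [ 0.1  0.1 -1.3] q [-0.39  0.32  1.38  0.    1.44 -0.44]
[ 0.4536 -0.1141] [83.1738 76.9041] -40.955509185791016
```

View pics/w10.png

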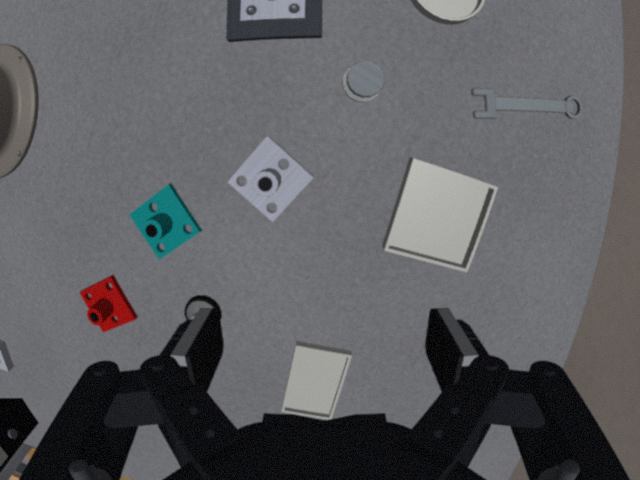

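Flange_3, with three holes, is at wrist (270,180), the square tray at (441,214), the long tray at (317,380) and the jar at (363,80). I measure by corner fits.

```bash
cat >> h.py <<'E'
def sqfit(fn,px,z,hx,hy,sub=True):
    """px: 4 corners in order around; returns centre, yaw of first->second edge in world"""
    W=Wof(fn); g=cv2.cvtColor(cv2.imread(fn),cv2.COLOR_BGR2GRAY)
    px=np.array(px,np.float32)
    if sub: px=cv2.cornerSubPix(g,px.reshape(-1,1,2).copy(),(5,5),(-1,-1),(3,40,.01)).reshape(-1,2)
    w=np.array([pix2plane('wrist',p,z,W)[:2] for p in px])
    L=np.linalg.norm(np.roll(w,-1,0)-w,axis=1); e=(w[1]-w[0])+(w[2]-w[3])
    print('px',px.round(1).tolist(),'c',w.mean(0).round(4),'L mm',(L*1e3).round(1),'yaw',np.degrees(np.arctan2(e[1],e[0])).round(2)); return w
E
python3 - <<'E'
from h import *
sqfit('pics/w10.png',[(267,137),(314,180),(273,222),(228,181)],.01,0,0)
sqfit('pics/w10.png',[(413,158),(498,187),(467,271),(385,247)],.02,0,0)
i=cv2.imread('pics/w10.png');cv2.imwrite('pics/c10.png',np.hstack([cv2.resize(i[130:230,220:320],(400,400),interpolation=cv2.INTER_CUBIC),cv2.resize(i[150:280,380:510],(400,400),interpolation=cv2.INTER_CUBIC)]))
E
```

```text
px [[267.0, 135.60000610351562], [313.1000061035156, 177.3000030517578], [272.20001220703125, 221.6999969482422], [226.89999389648438, 181.8000030517578]] c [ 0.4559 -0.1119] L mm [71.6 71.9 71.8 72.1] yaw -39.97
px [[412.70001220703125, 157.60000610351562], [495.20001220703125, 188.3000030517578], [465.3999938964844, 269.1000061035156], [384.3999938964844, 248.60000610351562]] c [ 0.6606 -0.1427] L mm [111.7 107.9 110.4 112. ] yaw -12.46
```

View pics/c10.png

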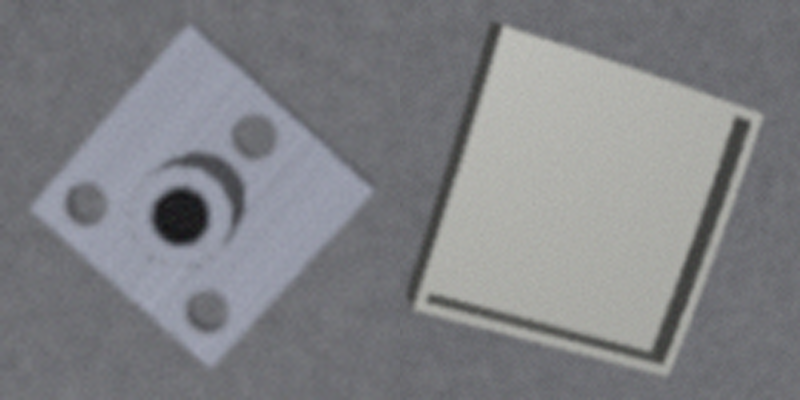

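Run:
```python
from h import *
sqfit('pics/w10.png',[(412,157.1),(498,187.4),(466.8,271.2),(384.2,250)],.02,0,0,False)
print(plan([.4559,-.1119,.12],-40.0))
```

```text
px [[412.0, 157.10000610351562], [498.0, 187.39999389648438], [466.79998779296875, 271.20001220703125], [384.20001220703125, 250.0]] c [ 0.6619 -0.1434] L mm [115.9 112.4 113.2 114. ] yaw -12.08
(array([15.01, -6.4 , -1.92]), array([43.07, -0.1 , -0.04]))
```

Emit:
drive_tool:
  series:
    - [4,-6.4,-1.9,11,0,0,8.5]
    - [8,-6.4,-1.9,21,0,0,8.5]
    - [12,-6.4,-1.9,32,0,0,8.5]
    - [15,-6.4,-1.9,43,0,0,8.5]
    - [15,-6.4,-1.9,43,0,0,8.5]
    - [15,-6.4,-1.9,43,0,0,8.5]

```text
t: 11.9
ee_pos: [0.4572, -0.1133, 0.1219]
tool_rot: [0.642, 0.3, -0.639, 0.301]
wrist_force: [-0.7, -0.1, 1.1]
grip_width: 0.999
```

Run:
```python
from h import *
im=snap('pics/w11.png');W=Wof('pics/w11.png')
c=R.from_euler('z',-40,degrees=True).as_matrix()
print(proj('wrist',(c@(np.array([[-36,36,10],[36,36,10],[36,-36,10],[-36,-36,10],[0,0,45]])/1e3).T).T+[.4559,-.1119,0],W).round(1).tolist())
print(plan([.4559,-.1119,.0165],-40.0))
```

```text
t 11.9 tcp [ 0.4572 -0.1133  0.1219] jaw -39.75 xax [ 0.004 -0.    -1.   ] z [-0.639 -0.769 -0.002] w 8.53 F [-0.7 -0.1  1.1] q [-0.41  0.34  1.8   0.    1.    0.29]
[[274.1, 183.0], [369.7, 183.4], [366.2, 272.4], [276.9, 272.1], [321.6, 242.8]]
(array([10.57, -0.27, -0.  ]), array([ 0.2 , -0.16, -0.25]))
```

View pics/w11.png

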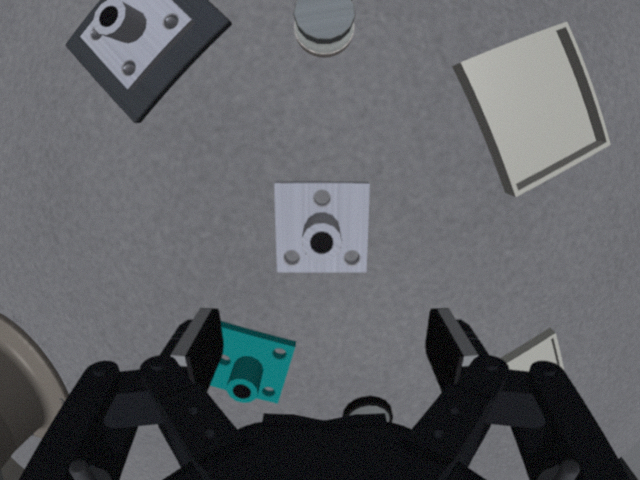

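The prediction matches flange_3 exactly: corners (274,183) to (366,272), three holes. I descend and grip.

Emit:
drive_tool:
  series:
    - [5,-0.25,0,0.2,0,0,8.5]
    - [10.4,-0.25,0,0.2,0,0,8.5]
    - [10.4,-0.25,0,0.2,0,0,8.5]
    - [10.4,-0.25,0,0.2,0,0,2]
    - [10.4,-0.25,0,0.2,0,0,2]
    - [10.4,-0.25,0,0.2,0,0,2]
    - [10.4,-0.25,0,0.2,0,0,2]
    - [10.4,-0.25,0,0.2,0,0,2]
    - [10.4,-0.25,0,0.2,0,0,2]
  newtons: 120

```text
t: 13.08
ee_pos: [0.4559, -0.1126, 0.0188]
tool_rot: [0.643, 0.296, -0.64, 0.299]
wrist_force: [-2.2, 1.2, 14.0]
grip_width: 0.256
```

Emit:
drive_tool:
  series:
    - [-2,0,0,0,0,0,2]
    - [-5,0,0,0,0,0,2]
    - [-8,0,0,0,0,0,2]
    - [-10,0,0,0,0,0,2]
    - [-10,0,0,0,0,0,2]

```text
t: 13.7
ee_pos: [0.4552, -0.1124, 0.1181]
tool_rot: [0.643, 0.296, -0.64, 0.299]
wrist_force: [-0.9, 0.2, -3.9]
grip_width: 0.26
```

Run:
```python
from h import *
im=snap('pics/w12.png')
print(plan([.662,-.143,.115],-15.0))
```

```text
t 13.7 tcp [ 0.4552 -0.1124  0.1181] jaw -40.22 xax [ 0.006 -0.001 -1.   ] z [-0.646 -0.764 -0.003] w 2.22 F [-0.9  0.2 -3.9] q [-0.41  0.34  1.81  0.    0.99  0.29]
(array([  0.27,  17.84, -11.04]), array([-25.22,  -0.09,  -0.18]))
```

View pics/w12.png

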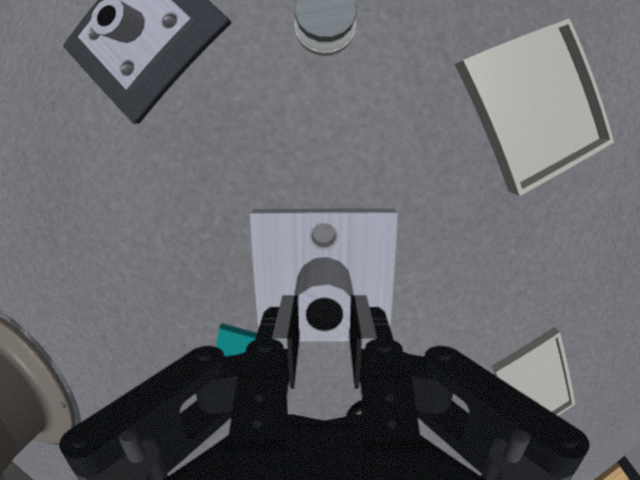

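Flange_3 is lifted. I carry it smoothly to the square tray.

Emit:
drive_tool:
  series:
    - [0.2,1,-0.6,-2,0,0,2]
    - [0.2,3,-1.8,-5,0,0,2]
    - [0.2,6,-3.7,-9,0,0,2]
    - [0.2,9,-5.6,-13,0,0,2]
    - [0.2,12,-7.4,-17,0,0,2]
    - [0.2,14.8,-9.2,-21,0,0,2]
    - [0.2,16.6,-10.3,-24,0,0,2]
    - [0.2,17.6,-10.9,-25,0,0,2]
    - [0.2,17.8,-11,-25,0,0,2]
    - [0.2,17.8,-11,-25,0,0,2]

```text
t: 15.0
ee_pos: [0.6611, -0.1429, 0.1141]
tool_rot: [0.562, 0.429, -0.561, 0.429]
wrist_force: [-0.6, 0.7, -4.0]
grip_width: 0.258
```

Run:
```python
from h import *
im=snap('pics/w13.png')
print(plan([.662,-.143,.03],-15.0))
```

```text
t 15.0 tcp [ 0.6611 -0.1429  0.1141] jaw -15.21 xax [ 0.001  0.001 -1.   ] z [-0.262 -0.965 -0.001] w 2.2 F [-0.6  0.7 -4. ] q [-0.33  0.7   1.19  0.    1.26 -0.06]
(array([ 8.45,  0.09, -0.01]), array([-0.22, -0.06, -0.06]))
```

View pics/w13.png

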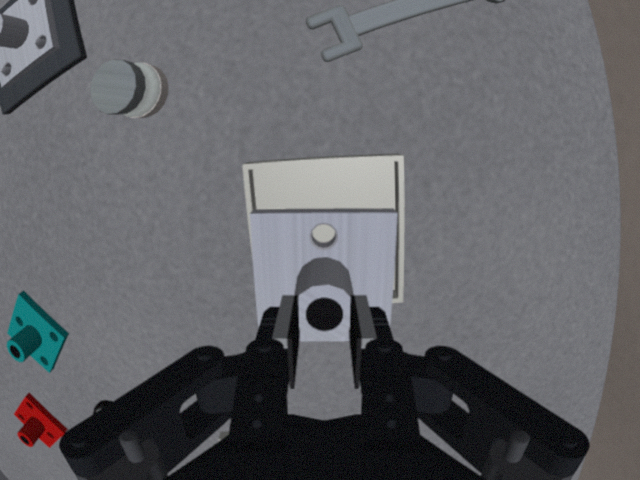

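The tray is centred under the flange. I lower it.

Emit:
drive_tool:
  series:
    - [3,0.1,0,0,0,0,2]
    - [6.5,0.1,0,0,0,0,2]
    - [8.2,0.1,0,0,0,0,2]
    - [8.7,0.1,0,0,0,0,2]
    - [8.9,0.1,0,0,0,0,2]
    - [8.9,0.1,0,0,0,0,2]

```text
t: 15.8
ee_pos: [0.6635, -0.1436, 0.0276]
tool_rot: [0.563, 0.428, -0.561, 0.431]
wrist_force: [1.0, -0.0, -3.9]
grip_width: 0.254
```

Emit:
drive_tool:
  series:
    - [0.2,0,0,0,0,0,2]
    - [0.2,0,0,0,0,0,2]
    - [0.35,0,0,0,0,0,2]
    - [0.35,0,0,0,0,0,2]

```text
t: 16.3
ee_pos: [0.6629, -0.1434, 0.0231]
tool_rot: [0.563, 0.429, -0.561, 0.43]
wrist_force: [-0.4, 0.6, -2.1]
grip_width: 0.256
```

Emit:
drive_tool:
  series:
    - [0.15,0,0,0,0,0,2]
    - [0.15,0,0,0,0,0,2]
    - [0.05,0,0,0,0,0,5]
    - [0.05,0,0,0,0,0,5]
    - [0,0,0,0,0,0,5]
    - [-3,0,0,0,0,0,6]
    - [-8,0,0,0,0,0,8]
    - [-14,0,0,0,0,0,8.5]
    - [-14,0,2,0,0,0,8.5]
    - [-14,0,6,0,0,0,8.5]
    - [-14,0,6,0,0,0,8.5]
    - [-14,0,6,0,0,0,8.5]

```text
t: 17.8
ee_pos: [0.6463, -0.2012, 0.1619]
tool_rot: [0.563, 0.429, -0.561, 0.429]
wrist_force: [0.3, 0.4, 0.3]
grip_width: 0.998
```

Run:
```python
from h import *
im=snap('pics/w14.png')
```

```text
t 17.8 tcp [ 0.6463 -0.2012  0.1619] jaw -15.26 xax [ 0.002  0.001 -1.   ] z [-0.263 -0.965 -0.002] w 8.53 F [0.3 0.4 0.3] q [-0.42  0.66  1.12  0.    1.36 -0.15]
```

View pics/w14.png

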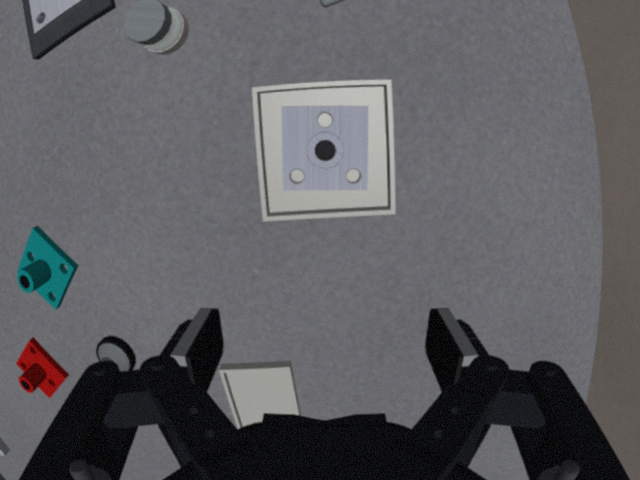

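Flange_3 lies flat and centred in the square tray at (325,150). Next I look at the long tray and the foot, then fetch the profile.

Emit:
drive_tool:
  series:
    - [-6,-5,6,0,0,0,8.5]
    - [-11,-9,12,0,0,0,8.5]
    - [-11,-12,18,0,0,0,8.5]
    - [-11,-12,19,0,0,0,8.5]
    - [-11,-12,19,0,0,0,8.5]
    - [-11,-12,19,0,0,0,8.5]

```text
t: 18.6
ee_pos: [0.481, -0.3525, 0.2721]
tool_rot: [0.563, 0.429, -0.561, 0.43]
wrist_force: [0.2, 0.2, -0.2]
grip_width: 0.997
```

Run:
```python
from h import *
im=snap('pics/w15.png')
```

```text
t 18.6 tcp [ 0.481  -0.3525  0.2721] jaw -15.22 xax [ 0.003  0.001 -1.   ] z [-0.263 -0.965 -0.002] w 8.51 F [ 0.2  0.2 -0.2] q [-0.76  0.44  1.2   0.    1.5  -0.5 ]
```

View pics/w15.png

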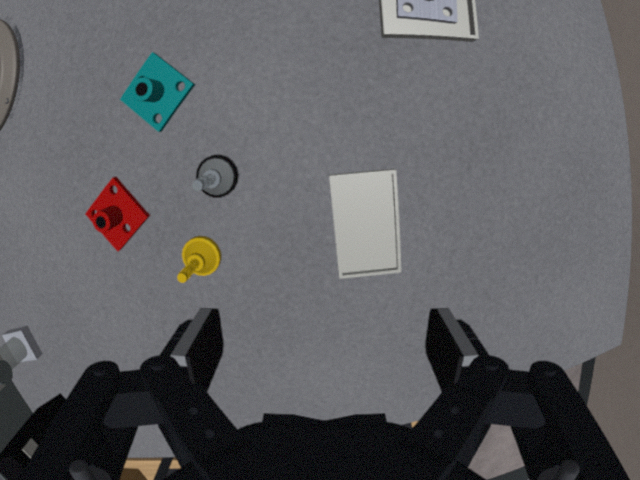

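The long tray is at (365,224), the black foot at (216,176) with its rod tip at (197,185), and the yellow one at (201,258).

Run:
```python
from h import *
sqfit('pics/w15.png',[(329,176),(397,170),(402,271),(339,278)],.012,0,0,True)
sqfit('pics/w15.png',[(329,176),(397,170),(402,271),(339,278)],.012,0,0,False)
W=Wof('pics/w15.png')
g=cv2.cvtColor(cv2.imread('pics/w15.png'),cv2.COLOR_BGR2GRAY)
m=np.zeros_like(g); m[145:207,185:250]=(g[145:207,185:250]<70)
m=cv2.morphologyEx(m,cv2.MORPH_OPEN,np.ones((2,2)))
pts=np.argwhere(m)[:,::-1]; h=cv2.convexHull(pts.astype(np.float32)); e=cv2.fitEllipse(h);print(e)
print('pad',pix2plane('wrist',e[0],.008,W),'tip',pix2plane('wrist',(197,185),.08,W))
i=cv2.imread('pics/w15.png');cv2.imwrite('pics/c15.png',np.hstack([cv2.resize(i[140:290,310:420],(400,545),interpolation=cv2.INTER_CUBIC),cv2.resize(i[140:215,180:255],(400,545),interpolation=cv2.INTER_CUBIC)]))
print(plan([.514,.420,.3],90-4.4),plan([.514,.420,.3],-4.4))
```

```text
px [[328.8999938964844, 175.60000610351562], [395.5, 169.8000030517578], [399.5, 269.5], [339.29998779296875, 276.70001220703125]] c [ 0.5204 -0.3996] L mm [ 77.5 124.1  75.9 125.6] yaw -8.89
px [[329.0, 176.0], [397.0, 170.0], [402.0, 271.0], [339.0, 278.0]] c [ 0.5213 -0.4009] L mm [ 79.2 126.1  79.5 126.8] yaw -9.11
((217.8448486328125, 176.65185546875), (42.05339050292969, 42.68806076049805), 1.7571803331375122)
pad [ 0.3656 -0.2967  0.008 ] tip [ 0.3643 -0.2949  0.08  ]
(array([ -2.71, -17.02, -75.36]), array([-100.75,    0.02,   -0.19])) (array([ -2.71, -17.02, -75.36]), array([-10.75,  -0.1 ,  -0.13]))
```

View pics/c15.png

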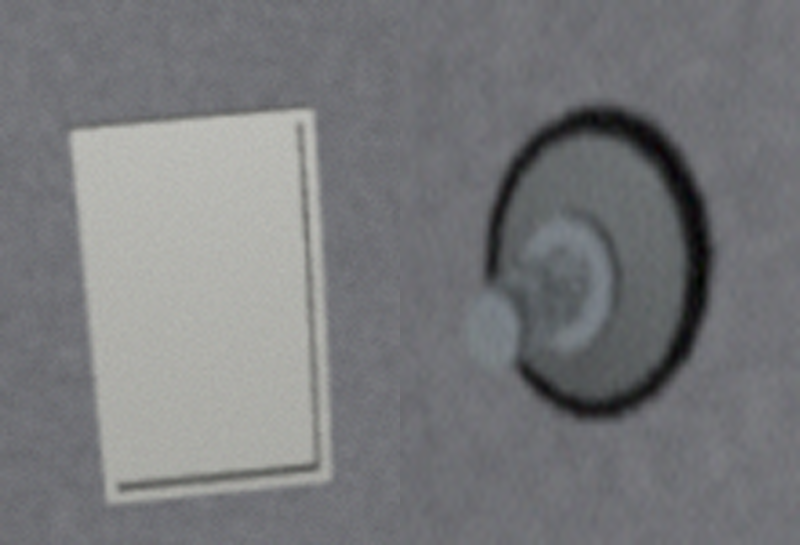

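The long tray centre is (.521,-.401) with yaw -9.1°, and its sizes check (79 x 127). The foot is near (.365,-.296). Now to the profile.

Emit:
drive_tool:
  series:
    - [6,-17,-75,-10.8,0,0,8.5]
    - [6,-17,-75,-10.8,0,0,8.5]
    - [6,-17,-75,-10.8,0,0,8.5]
    - [6,-17,-75,-10.8,0,0,8.5]
    - [6,-17,-75,-10.8,0,0,8.5]
    - [6,-17,-75,-10.8,0,0,8.5]
    - [6,-17,-75,-10.8,0,0,8.5]
    - [6,-17,-75,-10.8,0,0,8.5]
    - [6,-17,-75,-10.8,0,0,8.5]
    - [6,-17,-75,-10.8,0,0,8.5]
    - [6,-17,-75,-10.8,0,0,8.5]
    - [6,-17,-75,-10.8,0,0,8.5]

```text
t: 20.15
ee_pos: [0.5109, 0.398, 0.2132]
tool_rot: [0.519, 0.481, -0.518, 0.482]
wrist_force: [0.8, -0.4, 0.1]
grip_width: 0.996
```

Run:
```python
from h import *
cur()
print(plan([.514,.420,.17],-4.4))
```

```text
t 20.15 tcp [0.5109 0.398  0.2132] jaw -4.24 xax [ 0.002 -0.    -1.   ] z [-0.074 -0.997 -0.   ] w 8.5 F [ 0.8 -0.4  0.1] q [ 0.54  0.57  1.14 -0.    1.43  0.62]
(array([ 4.32,  0.14, -2.21]), array([ 0.16, -0.  , -0.1 ]))
```

Emit:
drive_tool:
  series:
    - [4.3,0.1,-2,0.2,0,0,8.5]
    - [4.3,0.1,-2,0.2,0,0,8.5]
    - [4.3,0.1,-2,0.2,0,0,8.5]

```text
t: 20.52
ee_pos: [0.5149, 0.4143, 0.1718]
tool_rot: [0.52, 0.479, -0.519, 0.48]
wrist_force: [-0.1, -0.5, -0.3]
grip_width: 0.996
```

Run:
```python
from h import *
im=snap('pics/w16.png')
W=Wof('pics/w16.png'); meas(im,W,(.514,.42),.03,'b',.06)
```

```text
t 20.52 tcp [0.5149 0.4143 0.1718] jaw -4.54 xax [ 0.003  0.    -1.   ] z [-0.079 -0.997 -0.   ] w 8.5 F [-0.1 -0.5 -0.3] q [ 0.56  0.62  1.16 -0.    1.35  0.64]
[0.5146 0.4211] [28.0045 77.5944] -3.814074993133545
```

View pics/w16.png

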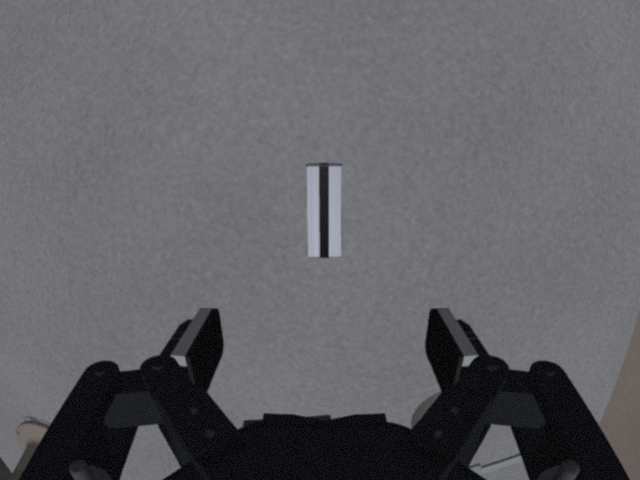

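The profile is at wrist (324,210), jaw-aligned. Both measurements agree (.514,.421). I descend and grip.

Emit:
drive_tool:
  series:
    - [5,0,-0.7,0.2,0,0,8.5]
    - [10,0,-0.7,0.2,0,0,8.5]
    - [15,0,-0.7,0.2,0,0,8.5]
    - [16.4,0,-0.7,0.2,0,0,8.5]
    - [16.4,0,-0.7,0.2,0,0,2]
    - [16.4,0,-0.7,0.2,0,0,2]
    - [16.4,0,-0.7,0.2,0,0,2]
    - [16.4,0,-0.7,0.2,0,0,2]
    - [16.4,0,-0.7,0.2,0,0,2]
    - [16.4,0,-0.7,0.2,0,0,2]
    - [16.4,0,-0.7,0.2,0,0,2]
  newtons: 60

```text
t: 21.95
ee_pos: [0.5165, 0.4209, 0.0076]
tool_rot: [0.521, 0.478, -0.52, 0.479]
wrist_force: [-1.3, -0.6, 1.7]
grip_width: 0.236
```

Emit:
drive_tool:
  series:
    - [-3,0,0,0,0,0,2]
    - [-8,0,0,0,0,0,2]
    - [-13,0,0,0,0,0,2]
    - [-16,0,0,0,0,0,2]
    - [-16,0,0,0,0,0,2]

```text
t: 22.58
ee_pos: [0.5172, 0.4216, 0.1702]
tool_rot: [0.523, 0.478, -0.518, 0.479]
wrist_force: [0.1, 0.2, -0.9]
grip_width: 0.234
```

Run:
```python
from h import *
im=snap('pics/w17.png')
print(plan([.5213,-.4009,.15],-9.1))
```

```text
t 22.57 tcp [0.5172 0.4216 0.1702] jaw -4.82 xax [ 0.008  0.003 -1.   ] z [-0.084 -0.996 -0.004] w 1.99 F [ 0.1  0.2 -0.9] q [ 0.57  0.63  1.15 -0.    1.35  0.65]
(array([ 1.7 ,  7.4 , 81.85]), array([ 4.28, -0.09, -0.23]))
```

View pics/w17.png

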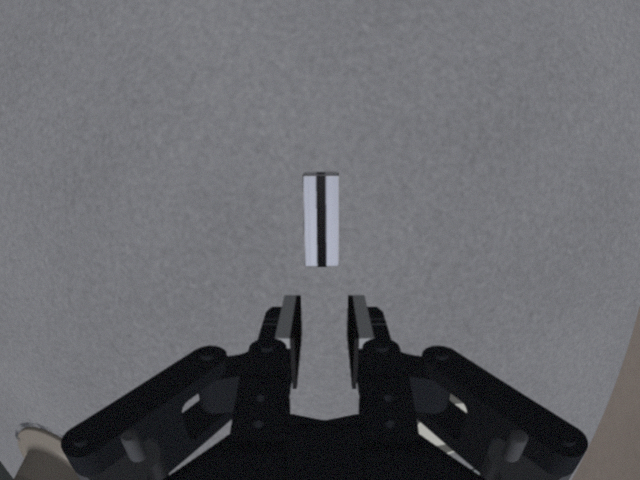

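The grasp missed: the profile still lies on the bench at (321,218) and the pads are empty. I check its pose before a deeper try.

Run:
```python
from h import *
im=cv2.imread('pics/w17.png')
W=Wof('pics/w17.png'); meas(im,W,(.514,.42),.03,'b',.05)
p=manip.camera_params('wrist'); Wt=(p['mtx'],p['tool_from_camera'])
# pad location: pad inner front edges at (300,295),(348,295); where would points on grasp height be?
for x in(-.04,-.03,-.0187,-.01,0,.005): print(x,proj('wrist',np.array([[x,-.011,0],[x,.011,0],[x,.011,.011],[x,.011,-.011]]),Wt).round(0).tolist())
```

```text
[0.5151 0.4258] [28.9835 87.814 ] -4.184916019439697
-0.04 [[298.0, 335.0], [354.0, 335.0], [353.0, 358.0], [356.0, 310.0]]
-0.03 [[300.0, 322.0], [353.0, 322.0], [352.0, 344.0], [354.0, 299.0]]
-0.0187 [[301.0, 310.0], [351.0, 310.0], [350.0, 331.0], [352.0, 287.0]]
-0.01 [[302.0, 301.0], [350.0, 301.0], [349.0, 321.0], [350.0, 279.0]]
0 [[303.0, 292.0], [348.0, 292.0], [348.0, 311.0], [349.0, 271.0]]
0.005 [[304.0, 287.0], [348.0, 287.0], [347.0, 307.0], [348.0, 267.0]]
```

Run:
```python
from h import *
i=cv2.imread('pics/w17.png')[260:420,230:420]; j=cv2.imread('pics/w12.png')[260:420,230:420]
cv2.imwrite('pics/c17.png',np.hstack([cv2.resize(k,(400,337),interpolation=cv2.INTER_CUBIC) for k in(i,j)]))
s=manip.get_image('side')[:,:,::-1]; cv2.imwrite('pics/s17.png',s)
```

```text
(no output)
```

View pics/c17.png

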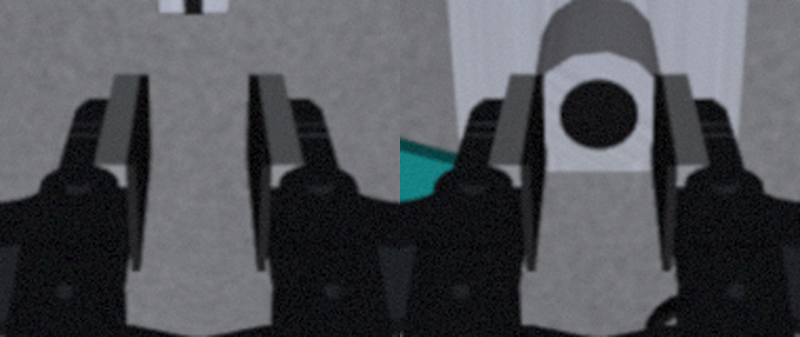

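View pics/s17.png

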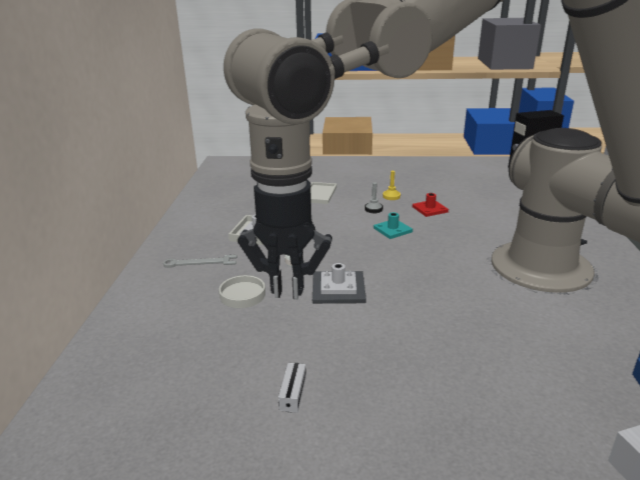

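Run:
```python
from h import *
cur()
o=manip.get_obs();M=R.from_quat(o['tool_rot']).as_matrix()
for x in(0,-.01,-.02,-.03): print(x,[proj('side',o['ee_pos']+M@np.array([x,y,0.])).round(1).tolist() for y in(-.02,.02)])
i=manip.get_image('side')[:,:,::-1][240:310,240:340]; cv2.imwrite('pics/s17b.png',cv2.resize(i,None,fx=7,fy=7,interpolation=cv2.INTER_CUBIC))
```

```text
t 22.68 tcp [0.5156 0.4205 0.1662] jaw -4.82 xax [ 0.002 -0.001 -1.   ] z [-0.084 -0.996  0.   ] w 2.01 F [ 0.4 -0.5 -0.5] q [ 0.57  0.63  1.16 -0.    1.35  0.65]
0 [[[301.0, 309.5]], [[274.4, 307.6]]]
-0.01 [[[300.7, 303.9]], [[274.1, 302.0]]]
-0.02 [[[300.5, 298.3]], [[273.7, 296.4]]]
-0.03 [[[300.3, 292.5]], [[273.3, 290.6]]]
```

View pics/s17b.png

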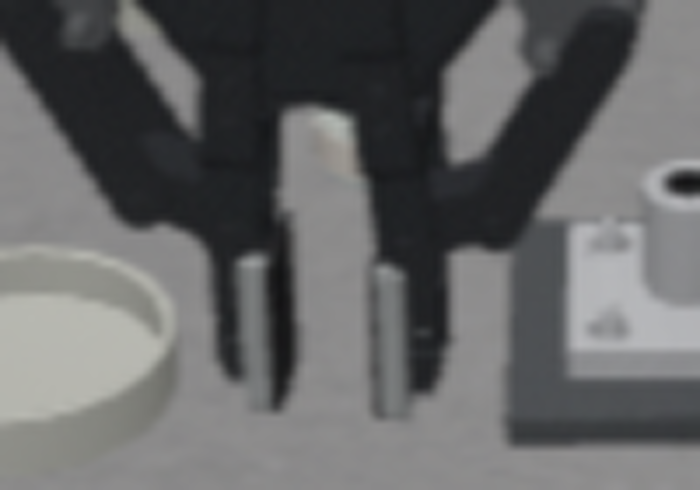

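The side view, like the wrist view, shows the pad tips about 18–25 mm behind the TCP at this opening, so the pads passed over the profile. I go down with the fingers preset to 5 cm and look.

Emit:
drive_tool:
  series:
    - [5,0,0,0,0,0,5]
    - [10,0.05,0,0.3,0,0,5]
    - [14,0.1,0,0.3,0,0,5]
    - [16.1,0.1,0,0.3,0,0,5]
    - [16.1,0.1,0,0.3,0,0,5]
    - [16.1,0.1,0,0.3,0,0,5]

```text
t: 23.48
ee_pos: [0.5176, 0.4208, 0.0064]
tool_rot: [0.523, 0.477, -0.521, 0.478]
wrist_force: [0.9, -0.1, -0.2]
grip_width: 0.584
```

Run:
```python
from h import *
cur()
i=manip.get_image('side')[:,:,::-1][310:430,220:380]; cv2.imwrite('pics/s18.png',cv2.resize(i,None,fx=5,fy=5,interpolation=cv2.INTER_CUBIC))
snap('pics/w18.png')
```

```text
t 23.48 tcp [0.5176 0.4208 0.0064] jaw -5.12 xax [ 0.003  0.    -1.   ] z [-0.089 -0.996 -0.001] w 4.99 F [ 0.9 -0.1 -0.2] q [ 0.57  0.79  1.32 -0.    1.03  0.66]
t 23.52 tcp [0.5179 0.4211 0.0071] jaw -5.12 xax [ 0.004  0.001 -1.   ] z [-0.089 -0.996 -0.001] w 5.0 F [0.6 0.  0. ] q [ 0.57  0.79  1.32 -0.    1.03  0.66]
```

View pics/s18.png

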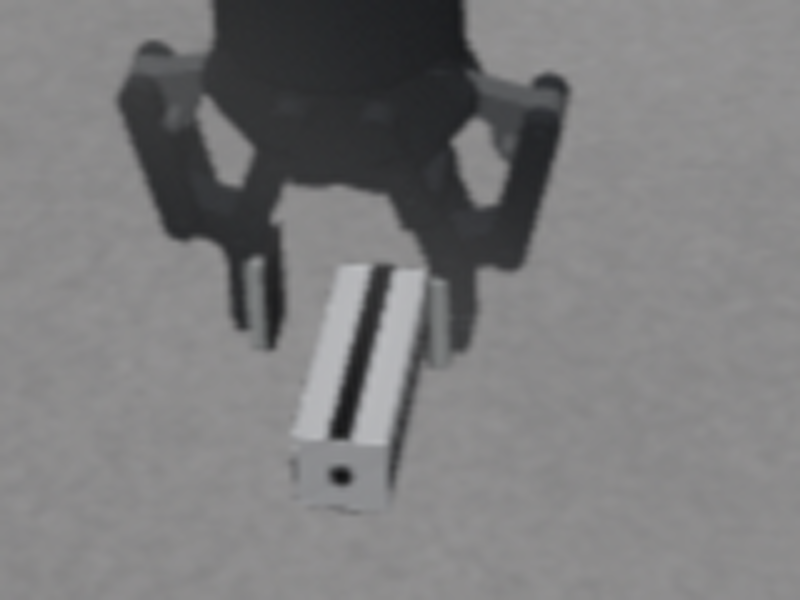

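View pics/w18.png

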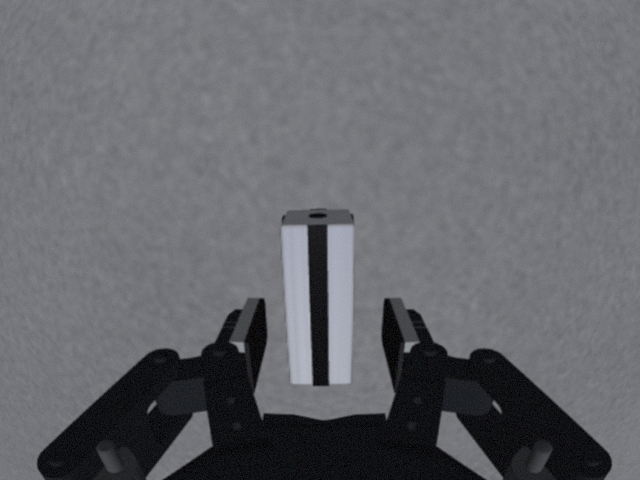

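Run:
```python
from h import *
o=manip.get_obs();M=R.from_quat(o['tool_rot']).as_matrix()
for x in(0,-.01,-.02,-.03): print(x,[proj('side',o['ee_pos']+M@np.array([x,y,z])).round(1).tolist()[0] for y in(-.025,.025) for z in(-.011,.011)])
print(proj('side',np.array([[.5146,.421,0.03],[.5146,.421,0],[.5176,.461,.03],[.511,.381,.03]])).round(1))
p=manip.camera_params('wrist'); Wt=(p['mtx'],p['tool_from_camera'])
for x in(-.05,-.04,-.03,-.02,-.01,0): print(x,proj('wrist',np.array([[x,-.025,-.011],[x,.025,-.011]]),Wt).round(0).tolist())
```

```text
0 [[304.5, 396.1], [306.8, 386.3], [273.8, 392.9], [276.8, 383.3]]
-0.01 [[304.3, 391.3], [306.7, 381.7], [273.5, 388.2], [276.5, 378.7]]
-0.02 [[304.2, 386.6], [306.5, 377.0], [273.2, 383.4], [276.2, 374.0]]
-0.03 [[304.0, 381.7], [306.4, 372.2], [272.8, 378.6], [275.9, 369.2]]
[[292.  379. ]
 [292.8 393.1]
 [287.4 397.2]
 [296.7 362.3]]
-0.05 [[257.0, 323.0], [396.0, 323.0]]
-0.04 [[261.0, 310.0], [392.0, 310.0]]
-0.03 [[265.0, 298.0], [388.0, 298.0]]
-0.02 [[268.0, 288.0], [384.0, 288.0]]
-0.01 [[271.0, 279.0], [381.0, 279.0]]
0 [[274.0, 271.0], [378.0, 271.0]]
```

Both cameras put the tips about 27 mm behind the TCP at this opening (z≈.033). I go 2.2 cm lower in small steps, watching the force.

Emit:
drive_tool:
  series:
    - [0.7,-0.25,0,0,0,0,5]
    - [1.4,-0.25,0,0,0,0,5]
    - [1.8,-0.25,0,0,0,0,5]
    - [1.8,-0.25,0,0,0,0,5]

```text
t: 24.08
ee_pos: [0.5147, 0.4208, -0.0123]
tool_rot: [0.522, 0.477, -0.521, 0.478]
wrist_force: [0.1, -0.2, -0.5]
grip_width: 0.589
```

Run:
```python
from h import *
cur()
i=manip.get_image('side')[:,:,::-1][310:430,220:380]; cv2.imwrite('pics/s19.png',cv2.resize(i,None,fx=5,fy=5,interpolation=cv2.INTER_CUBIC))
```

```text
t 24.07 tcp [ 0.5147  0.4208 -0.0123] jaw -5.12 xax [ 0.002 -0.    -1.   ] z [-0.089 -0.996  0.   ] w 5.03 F [ 0.1 -0.2 -0.5] q [ 0.57  0.81  1.34 -0.    0.99  0.66]
```

View pics/s19.png

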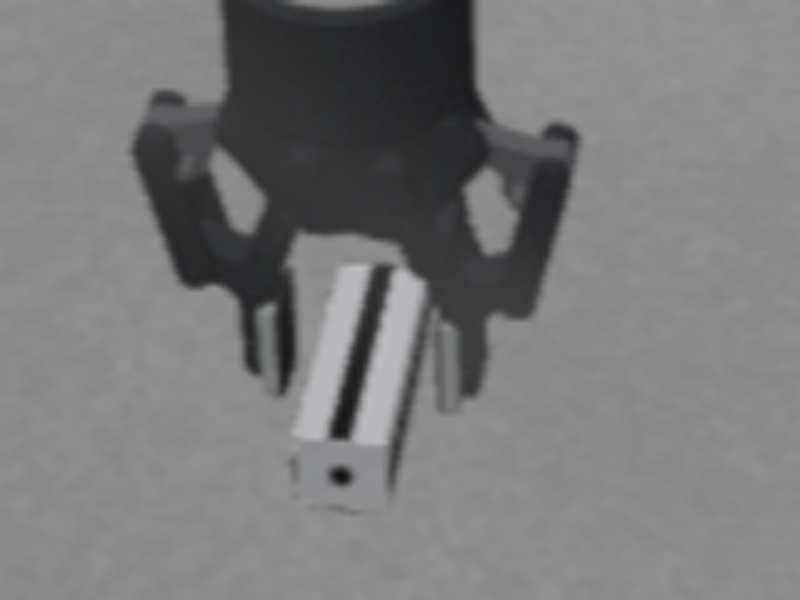

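The TCP reads below the bench with no contact, which confirms the offset, and the pads now straddle the profile. I close and lift.

Emit:
drive_tool:
  series:
    - [0,0,0,0,0,0,1.5]
    - [0,0,0,0,0,0,1.5]
    - [0,0,0,0,0,0,1.5]
    - [0,0,0,0,0,0,1.5]
    - [0,0,0,0,0,0,1.5]
    - [0,0,0,0,0,0,1.5]
  newtons: 60

```text
t: 24.88
ee_pos: [0.5154, 0.4212, -0.0112]
tool_rot: [0.523, 0.476, -0.521, 0.478]
wrist_force: [0.2, -0.4, 5.9]
grip_width: 0.334
```

Emit:
drive_tool:
  series:
    - [-3,0,0,0,0,0,1.5]
    - [-8,0,0,0,0,0,1.5]
    - [-13,0,0,0,0,0,1.5]
    - [-15,0,0,0,0,0,1.5]
    - [-15,0,0,0,0,0,1.5]

```text
t: 25.5
ee_pos: [0.515, 0.4212, 0.1393]
tool_rot: [0.523, 0.476, -0.52, 0.478]
wrist_force: [0.6, -0.1, -2.3]
grip_width: 0.337
```

Run:
```python
from h import *
snap('pics/w20.png')
print(plan([.5213,-.4009,.15],-9.1))
```

```text
t 25.5 tcp [0.515  0.4212 0.1393] jaw -5.12 xax [ 0.005  0.001 -1.   ] z [-0.089 -0.996 -0.002] w 2.87 F [ 0.6 -0.1 -2.3] q [ 0.57  0.65  1.2  -0.    1.29  0.66]
(array([-1.22,  8.04, 81.76]), array([ 3.98,  0.01, -0.11]))
```

View pics/w20.png

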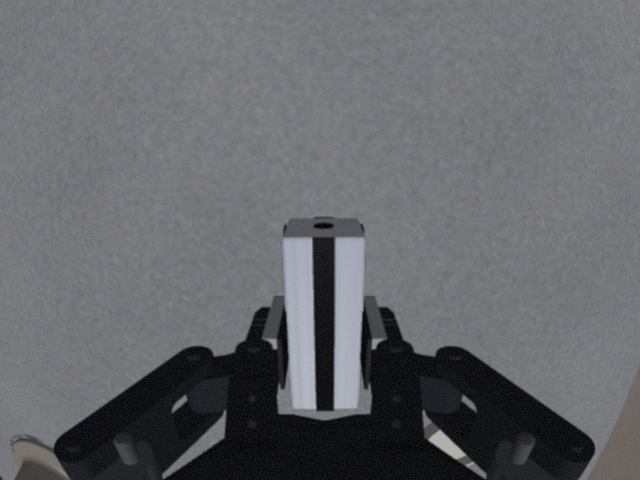

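The profile is held (opening 2.87 cm), with its centre at (323,322). I carry it over.

Emit:
drive_tool:
  series:
    - [-2,0,2,0,0,0,1.5]
    - [-3,1,7,0,0,0,1.5]
    - [-3,2,13,0,0,0,1.5]
    - [-3,3,19,1,0,0,1.5]
    - [-3,3,25,1,0,0,1.5]
    - [-3,3,31,2,0,0,1.5]
    - [-3,4,37,2,0,0,1.5]
    - [-3,5,43,3,0,0,1.5]
    - [-3,6,49,3,0,0,1.5]
    - [-3,6,55,4,0,0,1.5]
    - [-3,7,61,4,0,0,1.5]
    - [-3,7,65,4,0,0,1.5]

```text
t: 27.05
ee_pos: [0.525, -0.2351, 0.1655]
tool_rot: [0.539, 0.459, -0.538, 0.457]
wrist_force: [0.6, 0.7, -1.8]
grip_width: 0.337
```

Run:
```python
from h import *
cur()
print(plan([.5213,-.4009,.12],-9.1))
```

```text
t 27.05 tcp [ 0.525  -0.2351  0.1655] jaw -9.23 xax [-0.001  0.002 -1.   ] z [-0.16  -0.987 -0.002] w 2.87 F [ 0.6  0.7 -1.8] q [-0.56  0.47  1.45  0.    1.23 -0.39]
(array([ 4.52,  2.3 , 16.44]), array([-0.13, -0.11,  0.06]))
```

Emit:
drive_tool:
  series:
    - [1,1,5,0,0,0,1.5]
    - [2,2,10,0,0,0,1.5]
    - [3,2.3,14,0,0,0,1.5]
    - [4,2.3,16,0,0,0,1.5]
    - [4.5,2.3,16.4,0,0,0,1.5]
    - [4.5,2.3,16.4,0,0,0,1.5]
    - [4.5,2.3,16.4,0,0,0,1.5]

```text
t: 27.92
ee_pos: [0.5237, -0.397, 0.1237]
tool_rot: [0.539, 0.458, -0.537, 0.46]
wrist_force: [-0.3, -0.5, -1.9]
grip_width: 0.333
```

Run:
```python
from h import *
snap('pics/w21.png')
print(plan([.5213,-.4009,-.005],-9.1))
```

```text
t 27.93 tcp [ 0.5237 -0.397   0.1237] jaw -9.03 xax [ 0.003  0.    -1.   ] z [-0.157 -0.988 -0.001] w 2.85 F [-0.3 -0.5 -1.9] q [-0.77  0.65  1.24  0.    1.24 -0.61]
(array([12.89, -0.23,  0.41]), array([ 0.07, -0.02, -0.2 ]))
```

View pics/w21.png

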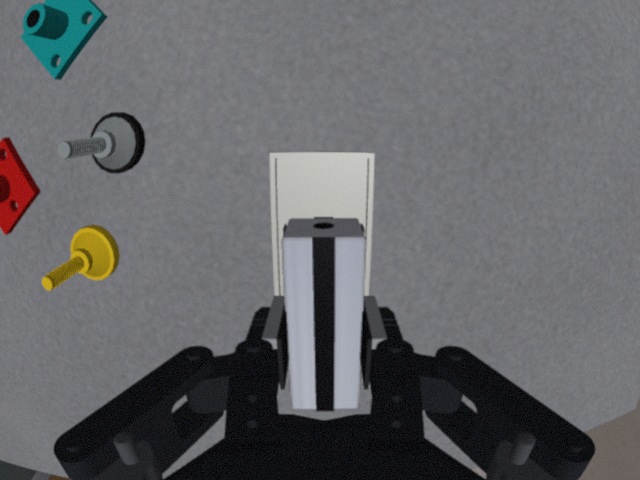

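The tray and the profile are collinear. I lower it.

Emit:
drive_tool:
  series:
    - [4,-0.1,0.2,0,0,0,1.5]
    - [8,-0.2,0.4,0,0,0,1.5]
    - [11,-0.2,0.4,0,0,0,1.5]
    - [12.3,-0.2,0.4,0,0,0,1.5]
    - [12.9,-0.2,0.4,0,0,0,1.5]
    - [12.9,-0.2,0.4,0,0,0,1.5]

```text
t: 28.72
ee_pos: [0.5214, -0.4022, -0.005]
tool_rot: [0.539, 0.458, -0.537, 0.46]
wrist_force: [-0.1, 0.1, -1.3]
grip_width: 0.334
```

Emit:
drive_tool:
  series:
    - [0.15,0,0,0,0,0,1.5]
    - [0.15,0,0,0,0,0,1.5]
    - [0.15,0,0,0,0,0,1.5]

```text
t: 29.1
ee_pos: [0.5209, -0.4021, -0.007]
tool_rot: [0.539, 0.458, -0.537, 0.459]
wrist_force: [0.3, 0.3, -2.0]
grip_width: 0.336
```

Emit:
drive_tool:
  series:
    - [0.15,0,0,0,0,0,1.5]
    - [0.15,0,0,0,0,0,1.5]

```text
t: 29.35
ee_pos: [0.521, -0.4022, -0.0072]
tool_rot: [0.539, 0.458, -0.537, 0.46]
wrist_force: [-2.6, 2.1, 7.5]
grip_width: 0.338
```

Contact, at the expected height. I release and retreat.

Emit:
drive_tool:
  series:
    - [0,0,0,0,0,0,4.5]
    - [0,0,0,0,0,0,4.5]
    - [0,0,0,0,0,0,4.5]
    - [-4,0,0,0,0,0,6]
    - [-10,0,0,0,0,0,8.5]
    - [-16,0,0,0,0,0,8.5]
    - [-20,-2,3,0,0,0,8.5]
    - [-20,-5,6,0,0,0,8.5]
    - [-20,-5,6,0,0,0,8.5]
    - [-20,-5,6,0,0,0,8.5]

```text
t: 30.6
ee_pos: [0.4615, -0.4529, 0.1905]
tool_rot: [0.539, 0.458, -0.537, 0.459]
wrist_force: [0.5, 0.2, 0.5]
grip_width: 0.996
```

Run:
```python
from h import *
snap('pics/w22.png')
```

```text
t 30.6 tcp [ 0.4615 -0.4529  0.1905] jaw -9.15 xax [ 0.003  0.001 -1.   ] z [-0.159 -0.987 -0.002] w 8.5 F [0.5 0.2 0.5] q [-0.9   0.58  1.18  0.    1.38 -0.74]
```

View pics/w22.png

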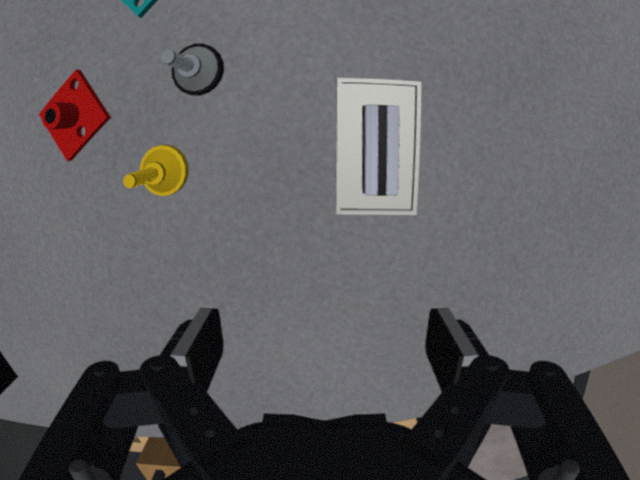

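The profile lies flat in the long tray at (381,150). Next is the black foot at (197,69); I keep clear of the yellow one at (162,170).

Run:
```python
from h import *
W=Wof('pics/w22.png')
g=cv2.cvtColor(cv2.imread('pics/w22.png'),cv2.COLOR_BGR2GRAY)
m=np.zeros_like(g); m[38:100,172:230]=(g[38:100,172:230]<65)
m=cv2.morphologyEx(m,cv2.MORPH_OPEN,np.ones((2,2)))
h=cv2.convexHull(np.argwhere(m)[:,::-1].astype(np.float32)); e=cv2.fitEllipse(h);print(e)
print('pad',pix2plane('wrist',e[0],.006,W),'tip',pix2plane('wrist',(168,57),.08,W))
print(plan([.365,-.296,.17],-37))
```

```text
((198.3094940185547, 70.10874938964844), (50.04015350341797, 53.520572662353516), 48.855106353759766)
pad [ 0.365  -0.2967  0.006 ] tip [ 0.365  -0.2962  0.08  ]
(array([  2.03, -12.04, -13.92]), array([27.91, -0.13, -0.11]))
```

Emit:
drive_tool:
  series:
    - [0,-6,-4,10,0,0,6]
    - [0,-10,-9,20,0,0,6]
    - [2,-12,-13.9,28,0,0,4]
    - [2,-12,-13.9,28,0,0,4]
    - [2,-12,-13.9,28,0,0,4]
    - [2,-12,-13.9,28,0,0,4]

```text
t: 31.4
ee_pos: [0.3662, -0.2983, 0.1712]
tool_rot: [0.634, 0.314, -0.632, 0.316]
wrist_force: [0.2, -0.6, 0.4]
grip_width: 0.47
```

Run:
```python
from h import *
snap('pics/w23.png');W=Wof('pics/w23.png')
print(proj('wrist',np.array([[.365,-.2965,.08],[.365,-.2965,.0]]),W).round(1))
print(plan([.365,-.2965,.02],-37))
```

```text
t 31.4 tcp [ 0.3662 -0.2983  0.1712] jaw -37.08 xax [ 0.004 -0.001 -1.   ] z [-0.603 -0.798 -0.001] w 4.02 F [ 0.2 -0.6  0.4] q [-0.85  0.28  1.73  0.    1.13 -0.2 ]
[[321.4 236.1]
 [321.6 211.5]]
(array([15.1 , -0.24, -0.06]), array([-0.1 , -0.09, -0.21]))
```

View pics/w23.png

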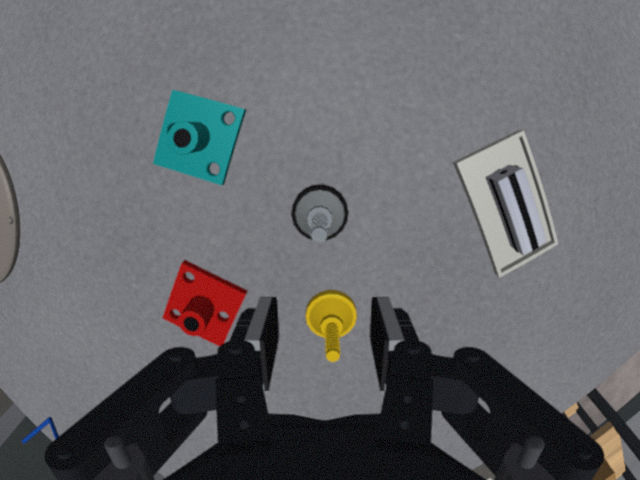

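The foot is centred at (320,213), tip (319,236). I descend and grip the rod.

Emit:
drive_tool:
  series:
    - [5,-0.2,-0.1,0,0,0,4]
    - [10,-0.24,-0.1,0,0,0,4]
    - [14,-0.24,-0.1,0,0,0,4]
    - [15.3,-0.24,-0.1,0,0,0,4]
    - [15.3,-0.24,-0.1,0,0,0,4]
    - [15.3,-0.24,-0.1,0,0,0,0.4]
    - [15.3,-0.24,-0.1,0,0,0,0.4]
    - [15.3,-0.24,-0.1,0,0,0,0.4]
    - [15.3,-0.24,-0.1,0,0,0,0.4]
    - [15.3,-0.24,-0.1,0,0,0,0.4]
    - [15.3,-0.24,-0.1,0,0,0,0.4]
    - [15.3,-0.24,-0.1,0,0,0,0.4]
  newtons: 100

```text
t: 32.95
ee_pos: [0.365, -0.2957, 0.0191]
tool_rot: [0.634, 0.313, -0.632, 0.316]
wrist_force: [-0.1, -0.1, 7.2]
grip_width: 0.111
```

Run:
```python
from h import *
cur()
i=manip.get_image('side')[:,:,::-1][140:240,320:450]; cv2.imwrite('pics/s24.png',cv2.resize(i,None,fx=6,fy=6,interpolation=cv2.INTER_CUBIC))
```

```text
t 32.95 tcp [ 0.365  -0.2957  0.0191] jaw -37.12 xax [ 0.005 -0.002 -1.   ] z [-0.603 -0.797 -0.001] w 0.95 F [-0.1 -0.1  7.2] q [-0.85  0.5   1.91  0.    0.73 -0.2 ]
```

View pics/s24.png

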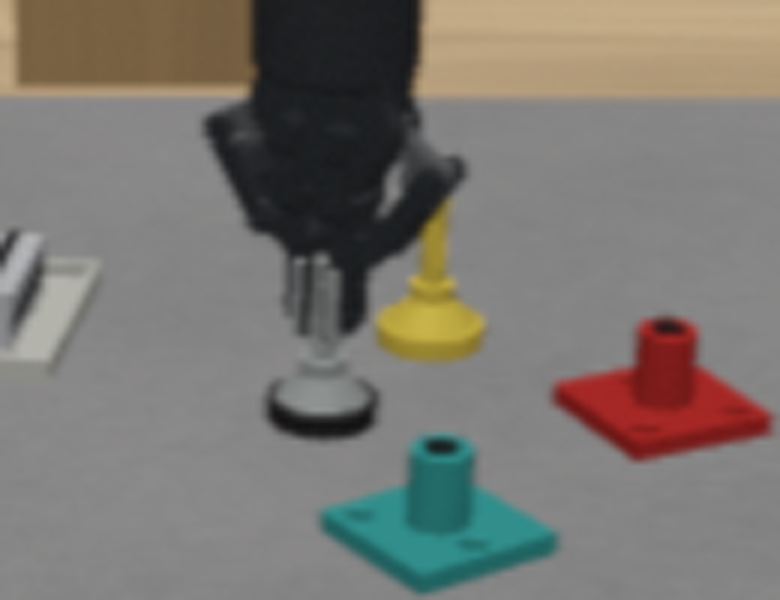

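The pads hold the rod (opening 0.95 cm). I lift, and measure the round tray from the earlier pictures.

Emit:
drive_tool:
  series:
    - [-2,0,0,0,0,0,0.4]
    - [-6,0,0,0,0,0,0.4]
    - [-11,0,0,0,0,0,0.4]
    - [-14,0,0,0,0,0,0.4]
    - [-15,0,0,0,0,0,0.4]
    - [-15,0,0,0,0,0,0.4]

```text
t: 33.75
ee_pos: [0.3635, -0.2946, 0.1675]
tool_rot: [0.634, 0.314, -0.632, 0.315]
wrist_force: [0.5, 0.1, -2.1]
grip_width: 0.109
```

Run:
```python
from h import *
snap('pics/w25.png')
for n,(x0,y0,x1,y1) in(('w9',(490,65,600,190)),('w4',(515,60,625,190)),('w5',(510,135,630,275))):
    fn=f'pics/{n}.png';W=Wof(fn);im=cv2.imread(fn)
    r=rect(im,W,(.658,.137),.02,.07); g=cv2.GaussianBlur(cv2.cvtColor(r,cv2.COLOR_BGR2GRAY),(5,5),0)
    m=cv2.morphologyEx((g>160).astype(np.uint8),cv2.MORPH_CLOSE,np.ones((15,15)))
    cs,_=cv2.findContours(m,cv2.RETR_EXTERNAL,cv2.CHAIN_APPROX_NONE);k=max(cs,key=cv2.contourArea)
    e=cv2.fitEllipse(k);c,rad=cv2.minEnclosingCircle(k);print(n,r2w(e[0],(.658,.137),.07),np.array(e[1])*.5,r2w(c,(.658,.137),.07),rad*.5)
print(plan([.658,.137,.17],-37),plan([.658,.137,.17],0))
```

```text
t 33.75 tcp [ 0.3635 -0.2946  0.1675] jaw -37.12 xax [ 0.003  0.    -1.   ] z [-0.603 -0.797 -0.002] w 0.93 F [ 0.5  0.1 -2.1] q [-0.85  0.28  1.74  0.    1.12 -0.2 ]
w9 [0.6501 0.1396] [92.4843 93.1934] [0.6501 0.1396] 46.90959930419922
w4 [0.6501 0.1396] [93.6293 94.0796] [0.6501 0.1395] 47.37770462036133
w5 [0.6502 0.1399] [93.3341 93.8351] [0.6502 0.1401] 47.333656311035156
(array([ -0.22,  -2.52, -52.18]), array([-0.12, -0.13, -0.03])) (array([ -0.22,  -2.52, -52.18]), array([-37.12,  -0.11,  -0.07]))
```

View pics/w25.png

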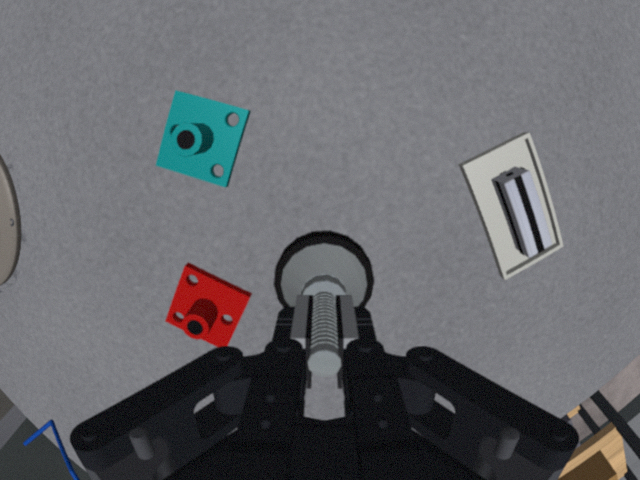

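The tray measures (.650,.140) in three pictures, and the foot is held upright at (324,275). I carry it with gentle ramps.

Run:
```python
from h import *
print(plan([.6501,.1397,.155],-37))
```

```text
(array([  1.28,  -3.31, -51.91]), array([-0.12, -0.13, -0.03]))
```

Emit:
drive_tool:
  series:
    - [0,0,-1,0,0,0,0.4]
    - [0,-0.3,-3,0,0,0,0.4]
    - [0,-0.6,-6.5,0,0,0,0.4]
    - [0,-1,-11,0,0,0,0.4]
    - [0,-1.4,-16,0,0,0,0.4]
    - [0,-1.8,-21,0,0,0,0.4]
    - [0,-2.1,-26,0,0,0,0.4]
    - [0,-2.4,-31,0,0,0,0.4]
    - [0,-2.7,-36,0,0,0,0.4]
    - [0,-2.9,-41,0,0,0,0.4]
    - [0,-3.1,-45,0,0,0,0.4]
    - [0.5,-3.2,-48,0,0,0,0.4]

```text
t: 35.3
ee_pos: [0.6281, 0.1099, 0.1619]
tool_rot: [0.633, 0.315, -0.633, 0.315]
wrist_force: [-0.5, -0.0, -0.8]
grip_width: 0.111
```

Emit:
drive_tool:
  series:
    - [0.3,0,-1.5,0,0,0,0.4]
    - [0.6,-0.1,-2.8,0,0,0,0.4]
    - [0.8,-0.1,-3.6,0,0,0,0.4]
    - [0.8,-0.1,-3.9,0,0,0,0.4]
    - [0.8,-0.1,-3.9,0,0,0,0.4]
    - [0.8,-0.1,-3.9,0,0,0,0.4]

```text
t: 36.05
ee_pos: [0.6506, 0.1385, 0.1559]
tool_rot: [0.634, 0.314, -0.632, 0.315]
wrist_force: [0.9, -0.0, -1.6]
grip_width: 0.111
```

Run:
```python
from h import *
snap('pics/w26.png')
i=manip.get_image('side')[:,:,::-1][180:320,160:340]; cv2.imwrite('pics/s26.png',cv2.resize(i,None,fx=4,fy=4,interpolation=cv2.INTER_CUBIC))
print(plan([.6501,.1397,.03],-37))
```

```text
t 36.05 tcp [0.6506 0.1385 0.1559] jaw -37.15 xax [ 0.003  0.    -1.   ] z [-0.604 -0.797 -0.002] w 0.95 F [ 0.9 -0.  -1.6] q [ 0.09  0.64  1.17 -0.    1.32  0.74]
(array([12.59, -0.13, -0.03]), array([-0.15, -0.12, -0.13]))
```

View pics/w26.png

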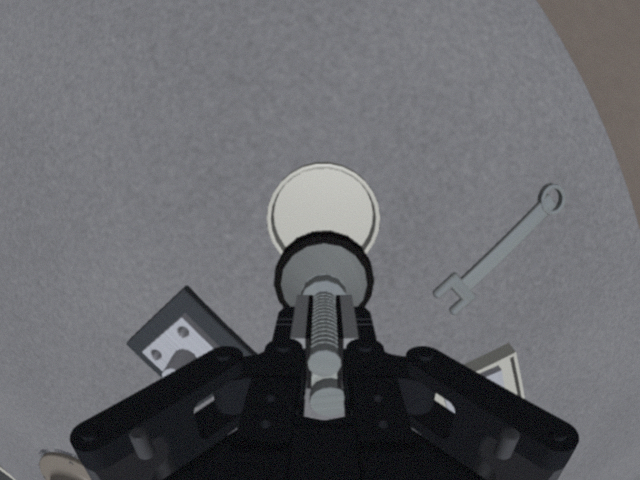

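View pics/s26.png

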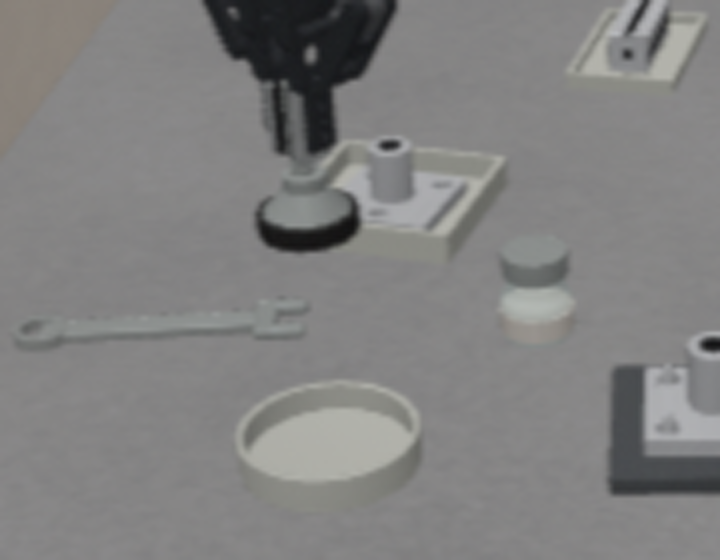

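The foot hangs upright, in line with the tray (324,215). I lower it; contact is expected at TCP z≈.023.

Emit:
drive_tool:
  series:
    - [3,-0.1,0,0,0,0,0.4]
    - [7,-0.1,0,0,0,0,0.4]
    - [10.5,-0.1,0,0,0,0,0.4]
    - [12.3,-0.1,0,0,0,0,0.4]
    - [12.9,-0.1,0,0,0,0,0.4]
    - [12.9,-0.1,0,0,0,0,0.4]

```text
t: 36.9
ee_pos: [0.6508, 0.1397, 0.0274]
tool_rot: [0.635, 0.314, -0.632, 0.315]
wrist_force: [-0.5, 0.3, -0.7]
grip_width: 0.115
```

Emit:
drive_tool:
  series:
    - [0.15,0,0,0,0,0,0.4]
    - [0.3,0,0,0,0,0,0.4]
    - [0.3,0,0,0,0,0,0.4]

```text
t: 37.28
ee_pos: [0.6503, 0.1397, 0.0239]
tool_rot: [0.634, 0.314, -0.632, 0.315]
wrist_force: [-0.2, 0.2, -2.1]
grip_width: 0.112
```

Emit:
drive_tool:
  series:
    - [0.1,0,0,0,0,0,0.4]
    - [0.1,0,0,0,0,0,0.4]
    - [0.2,0,0,0,0,0,0.4]
    - [0.2,0,0,0,0,0,0.4]

```text
t: 37.78
ee_pos: [0.6504, 0.1397, 0.0232]
tool_rot: [0.634, 0.314, -0.632, 0.315]
wrist_force: [-3.9, -0.7, 9.7]
grip_width: 0.11
```

Contact. I release, retreat upward and step back for the last looks.

Emit:
drive_tool:
  series:
    - [0,0,0,0,0,0,4]
    - [0,0,0,0,0,0,4]
    - [0,0,0,0,0,0,4]
    - [-4,0,0,0,0,0,4]
    - [-9,0,0,0,0,0,5]
    - [-15,0,0,0,0,0,6]
    - [-20,0,3,0,0,0,6]
    - [-25,0,7,0,0,0,6]
    - [-25,0,12,0,0,0,6]
    - [-25,0,12,0,0,0,6]
    - [-25,0,12,0,0,0,6]

```text
t: 39.15
ee_pos: [0.5772, 0.044, 0.2714]
tool_rot: [0.634, 0.314, -0.632, 0.315]
wrist_force: [-0.1, 0.2, -0.2]
grip_width: 0.705
```

Run:
```python
from h import *
snap('pics/w27.png')
cv2.imwrite('pics/s27.png',manip.get_image('side')[:,:,::-1]);cv2.imwrite('pics/sc27.png',manip.get_image('scene')[:,:,::-1])
```

```text
t 39.15 tcp [0.5772 0.044  0.2714] jaw -37.15 xax [ 0.003  0.001 -1.   ] z [-0.604 -0.797 -0.002] w 6.02 F [-0.1  0.2 -0.2] q [-0.06  0.4   1.26  0.    1.48  0.59]
```

View pics/w27.png

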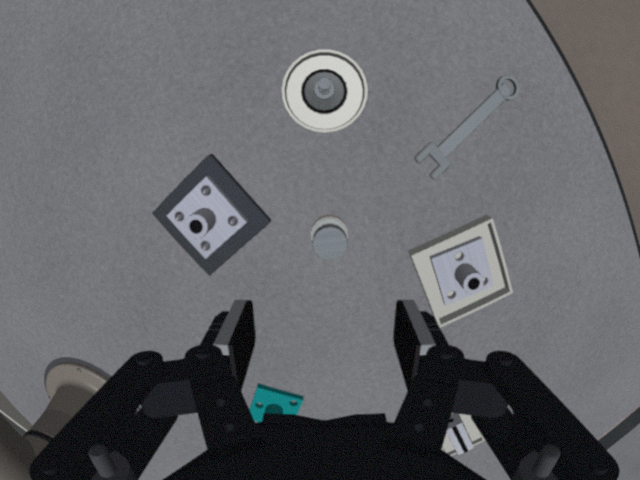

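View pics/s27.png

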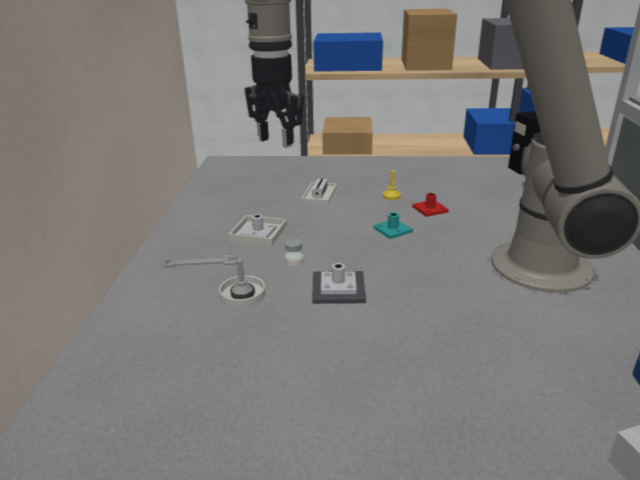

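View pics/sc27.png

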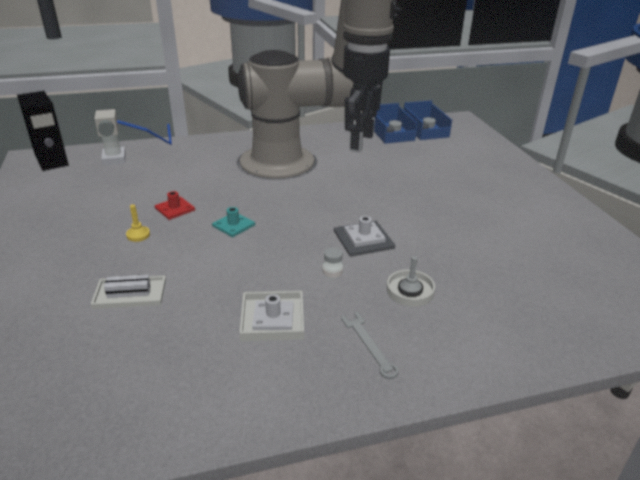

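Run:
```python
from h import *
s=cv2.imread('pics/s27.png'); c=cv2.imread('pics/sc27.png')
f=lambda i:cv2.resize(i,(390,290),interpolation=cv2.INTER_CUBIC)
cv2.imwrite('pics/c27.png',np.vstack([np.hstack([f(s[250:310,300:380]),f(s[205:265,220:300])]),np.hstack([f(s[250:310,200:280]),f(c[205:265,325:405])])]))
```

```text
(no output)
```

View pics/c27.png

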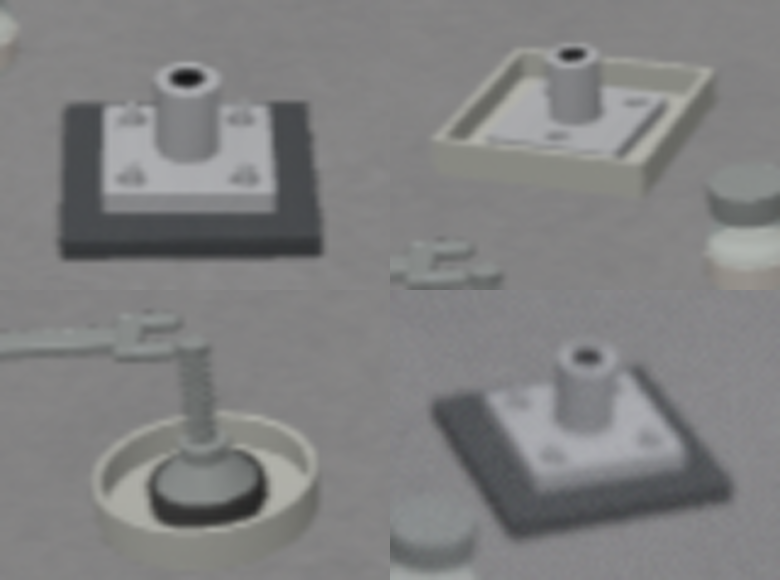

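Flange_4 is flat with the stud tips proud of its four holes, flange_3 is flat in its tray and the foot stands in its tray. I hand in.

```bash
python3 -c "
from station import manip
print(manip.close_job())"
```

```text
the job is handed in; nothing more can be done
None
```

The job is done in the order asked and was handed in at about 39 s of the 106 s allowed. Every check on the final pictures passed; no verdict was reported.

- **Four-hole flange:** it sits flat on the stud plate, hub up, with all four stud tips showing through its holes.
- **Three-hole flange:** it lies flat, hub up and roughly centred in the square tray.
- **Profile and foot:** the profile lies flat in the long tray, and the levelling foot stands upright in the round tray.
- **Left alone:** I never touched the jar, the wrench or the red, turquoise and yellow look-alikes, and they look unmoved.

Two things went wrong on the way and were mended:

- **Flange swing:** the four-hole flange swung about 4.5° in the grip while being carried. I levelled it by tilting the tool before fitting it.
- **Missed grasp:** the first grasp of the profile closed above it, without moving it. In the cameras the pad tips sit about 20–27 mm behind the tool point, more than the 13 mm in the interface text. I went deeper on the second try and it held.

Wrist forces read between moves stayed under about 15 N.

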